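Seat the mending splint and clamp it with self-closing tweezers

ROBOT

A 7-joint arm with a two-finger parallel gripper is mounted at the origin on the work surface. World frame = base frame: x ahead of the robot, y to its left, z up, the work surface at z = 0. Lengths are in m, angles in rad, forces in N, time in s.
With the tool pointing down it reaches from about 0.425 to 0.95 m from the base axis. Payload 16.7 kg.
Tool frame: the origin (TCP) lies at the very end of the fingers, on their centre line; the grasp point (between the pads) lies 19 mm behind it; z points along the fingers, x is the direction in which the jaws open and shut, and the axes are right-handed (so a half turn about z gives the same grasp; the last joint's range is limited). The gripper opens to 94 mm and grips with 3 to 60 N. Pads are 16 mm wide; open, the fingers measure 119 mm over their backs; the gripper's body (75 mm by 177 mm) begins 78 mm behind the grasp point.
Start: joints at [1.147, 0.426, 0.074, 1.606, -0.034, 1.111, -0.067], TCP at [0.182, -0.65, 0.205] pointing down, gripper open.
Joint ranges: [-2.85, 2.85], [-0.5, 2.14], [-1.23, 1.37], [0.21, 2.46], [-1.02, 4.16], [0.16, 2.05], [-2.73, 2.73]. Speed limits (rad/s): [1.89, 1.89, 2.39, 2.39, 3.01, 3.01, 3.01].

INTERFACE

Orientations are given as a unit quaternion [x, y, z, w].
In Python, from bench import bot gives the robot as it stands.
- The arm moves only by the tool send_rows, never from a script. Its argument "motion" is a list that holds one entry, the list of rows, each a list of 5 numbers: the shift along the tool's x, y, z in mm, then the turn about the tool's z in rad, then the closure, from -1 (fully open) to 1 (shut), so that 0 is half open. A call has 1 to 5 rows; each row shifts and turns the pose as measured when the row begins, along the tool's axes as they then stand; what a row does not reach is not made up. A row lasts 1/12 s, in which the tool goes at most 41.7 mm and 7.16 degrees, less where a joint would pass 70% of its speed; a pose out of reach is approached as far as the arm can. A call with a gripper value outside its range is refused whole. The fingers move at their own pace and stop on an object; "grip_force" is the grip in N (left out, the last holds). Time passes only in rows, so rows that do not move let the fingers close. It gives the time, the measured TCP pose, the force and the opening at its end, in the units of the state.
- bot.get_state(): the state, without advancing time (a new reading comes with each control period).
- bot.get_image(name): name is "side" or "top" or "wrist"; returns a dict with "image" (480x640x3 uint8, red, green, blue), "mtx" (3x3 intrinsics, pixels), "R" (3x3) and "t" (3): a world point X has camera coordinates R X + t; the wrist camera has in their place "T_tool_cam" (4x4, takes a point from camera to tool coordinates, whose origin is the TCP and whose axes are the tool frame's). Camera axes: x right, y down, z forward; pixel columns grow to the right and rows downward; lengths in m; the calibration is good to about 2 mm. A picture is of the moment at which its call begins: read the wrist's pose just before it. There is no depth.
- bot.sign_off(): hands the job in, once; it reports no verdict.
The state is a dict: "time_s": time; "q": joint angles; "dq": joint speeds; "joint_efforts": joint torques, N m; "tool_pos": TCP position; "orientation": TCP orientation; "ft_force": force on the tool from outside, world axes, zero at the start; "moment": the same for the moment, N m; "gripper_width": finger opening in m.
Only numpy, scipy, OpenCV 4.12 (cv2) and the standard library are available. Lean on these libraries where they do the work, as an engineer would, in place of code of your own. Each camera call takes 0.05 s, during which the arm holds its last target.

TASK

Squeeze the self-closing tweezers open to take them off their stand, set them astride the middle of the sprung flap of the split cover board, and with their stop bar push the loose splint down, slowly and firmly, until it is fully home on the bottom of the split, without driving the board itself down into the press. Then let the tweezers close, so that on their own they clamp the flap shut over the splint, upright and with the stop bar still on the splint's top edge. Leave the jar, weight and brush where they are.

Things in the scene. Friction and masses are not known exactly. Their poses are not given: they have to be found in the camera images.
- tweezers: Steel cross-lock (self-closing) tweezers, 70 g, clipped upright, tips down, on the stand's fin. Origin: middle of the underside of the stop bar. z: up to the tail, whose end is 91 mm up; y: line along which the blades open and close. Squeezing the two bowed blades together along y OPENS the jaws (the blades cross below); letting go closes them by spring.
- grip (a point): Middle between the tweezers' two bows, 36 mm above their origin: the best height to pinch along y. Bows: flat steel 14 mm wide (x), 16 mm up and down from here, 34 to 37 mm over their outer faces when clipped on. Squeezed to 24 mm (about 8 N at first, 12 N there) the bow faces are parallel and the jaws about 30 mm apart; hard stop at 22 mm.
- jaws (a point): Middle between the tweezers' jaw tips, 28 mm below their origin. The gripping pads, 14 mm wide (x), reach from here to 12 mm higher. They close on 8 mm with about 3.5 N.
- stop_bar: Cross bar of the tweezers between the blades, 6 mm along x, 20 mm along y, which pushes or rests on the edge between the jaws. Rigid with the tweezers, same origin (its underside) and axes.
- blade_l (a joint): Opening angle of the blade whose jaw is on the +y side (its bow is on -y): 0 = jaw 4 mm from the middle plane (8 mm apart in all), grows as it is squeezed open, 0.11 rad = 12 mm further out, hard stop at 0.13; -0.036 = jaws shut.
- blade_r (a joint): The same for the other blade, jaw on the -y side.
- stand: Heavy fixed wooden stand: foot 110 x 80 x 28 mm with an upright fin 60 mm long (x), 8 mm thick (y), its top edge 88 mm above the bench. Origin: centre of the underside. At the start the tweezers sit in the middle of the fin, axes parallel to the stand's.
- press: Small fixed wooden lying press, two cheeks 170 mm long (x), 68 mm wide over both (y), 55 mm high. Origin: centre of the underside; the nip, with the board in it, lies along x.
- board: Split cover board upright in the press, 100 mm long (x), 8 mm thick (y -4 to +4), 60 to 77 mm above the cheeks. Origin: middle of its top edge, z up. The middle of its +y side, the flap, has sprung away. The press holds it by friction only: more than about 13 N downward drives it in, and it must not sink by 1 mm.
- splint: Thin wooden strip loose in the split, 34 mm long (x), 2 mm thick (y -1 to +1), 45 mm high. Origin: middle of its top edge, now 4 to 26 mm above the board's. It slides down against a steady 3.5 N of friction for 2 to 12 mm until it meets the unseen bottom of the split, still 2 to 14 mm proud, different each time; then the resistance rises steeply: 7 to 10 N shows it is home.
- flap (a joint): Angle of the flap: 54 mm long (x), 3 mm thick, 54 mm high, hinged 56 mm below the board's top edge, centred on the board. 0 = shut flat; about 0.15 rad = sprung open towards the board's +y (its outer face then 12.5 mm from the board's middle plane at the top). It springs open again unless held; about 1.3 N at the jaws shuts it.
- paste_jar: Closed jar, 54 mm across, 60 mm high, not to be disturbed. Origin: centre of underside.
- weight: Brass cylinder, 40 mm across, 45 mm high, not to be disturbed. Origin: centre of underside.
- dust_brush: Wooden hand brush, 220 mm long (x), 30 mm high, not to be disturbed. Origin: underside, near the middle.
Things that resemble listed ones, but are neither listed nor needed, are in the scene too. Of the things like the press, leave any that is green or pink; of the rest the larger one is meant.

How it is judged:
By the outcome, as a careful person would: the job done as asked, in the order asked, and still so for the second after the job is handed in, with the robot touching nothing.
It also fails if it takes over 50 s, if anything falls off the work surface, if the arm or the gripper's body presses on something with over 40 N, if the wrist force passes 120 N, or if a joint passes its speed limit or range.

## Working session

There is one attempt and no reset: what is moved stays moved. The work goes in short steps, Python scripts to look and compute and a tool call to move; the robot and the scene stay as the last step left them, time stands still between calls to the robot, and variables do not carry over. Pictures are saved under pics/ and viewed, and the job is handed in when it is done.

Besides the shell and the picture viewer there is one more tool, called by a JSON object that holds its "api" and its "payload". send_rows: Moves the arm, as the interface text tells. Its arguments: {"type":"object","properties":{"motion":{"type":"array"},"grip_force":{"type":"number"}},"required":["motion"]}

```bash
mkdir -p pics; ls
python3 - <<'E'
from bench import bot
import cv2,pickle
s=bot.get_state()
print({k:(s[k]) for k in s})
d={}
for n in("side","top"):
    i=bot.get_image(n);d[n]=i
    cv2.imwrite(f"pics/{n}0.png",i["image"][:,:,::-1])
    print(n,i["mtx"].tolist(),i["R"].tolist(),i["t"].tolist())
pickle.dump(d,open("cams0.pkl","wb"))
E
```

```text
pics
{'time_s': 0.0, 'q': array([ 1.14748846,  0.42671727,  0.07385929,  1.60660912, -0.0341146 ,
        1.11077116, -0.06711261]), 'dq': array([-0.00237944,  0.00158463,  0.00137691, -0.00155134,  0.00188344,
       -0.00111637, -0.00091882]), 'joint_efforts': array([-1.50658270e-04, -9.35836387e+01,  3.66645947e+00, -4.54194939e+01,
       -4.89221024e-02,  2.02216068e-02,  1.98728376e-04]), 'tool_pos': array([ 0.18237289, -0.6494489 ,  0.20478475]), 'orientation': array([ 7.96976353e-01, -6.04010186e-01, -5.19799801e-04, -3.42709492e-04]), 'ft_force': array([-0.09538974, -0.59510639, -0.17525738]), 'moment': array([ 0.00765759, -0.02023098,  0.03059901]), 'gripper_width': 0.09407225805453356}
side [[552.842701726844, 0.0, 318.9573318565707], [0.0, 552.842701726844, 241.5075803180353], [0.0, 0.0, 1.0]] [[-0.8362749866048865, -0.5479657457120751, 0.01943420451693728], [-0.2785034165228925, 0.3939713070330281, -0.8759123564716756], [0.4723134486377377, -0.7379160865307767, -0.48207868183008273]] [0.3861632644416942, 0.2761682638488724, 0.9921815522302214]
top [[567.2174932818056, 0.0, 315.834418333639], [0.0, 567.2174932818056, 232.74475593580763], [0.0, 0.0, 1.0]] [[0.0011113021161818486, -0.9999128667191128, -0.013153857881714812], [-0.9954021207940557, 0.0001537513843249295, -0.09578410243463291], [0.09577777887538941, 0.013199823107814696, -0.99531521727723]] [-0.010669855737961401, 0.4993616048669259, 1.4976883620044472]
```

View pics/side0.png

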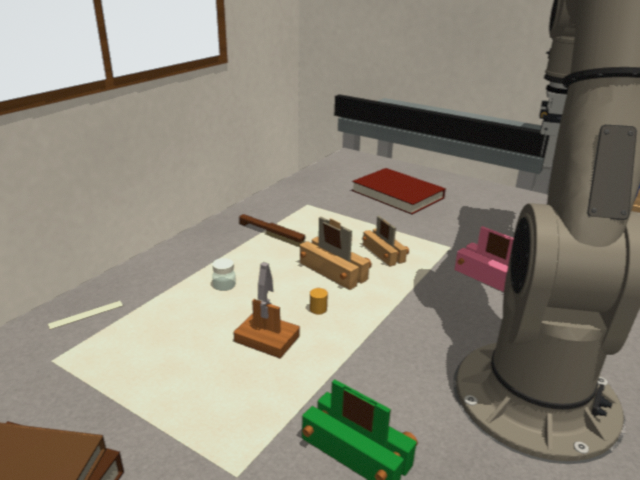

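View pics/top0.png

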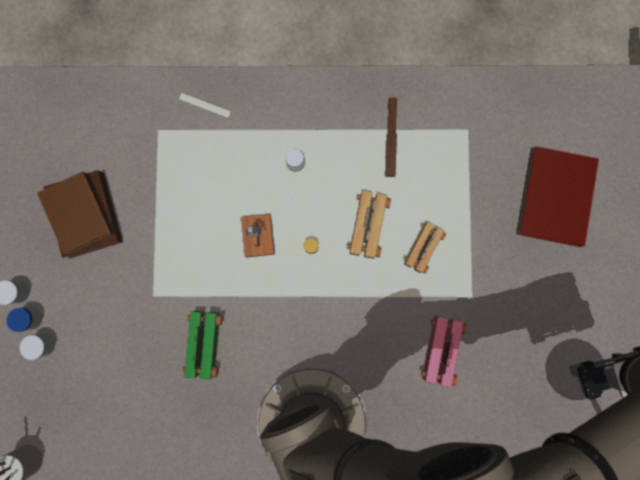

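The side and top views show these look-alikes for the press: green at (202,345) in the top view, pink at (445,350), small wooden at (425,247) and large wooden at (370,224). I choose the large wooden one. The only tweezers are on the stand at top (257,234). Next I check these in close crops.

```bash
cat > h.py <<'E'
import numpy as np,cv2,pickle
from scipy.spatial.transform import Rotation as Ro
def proj(c,X):
    X=np.atleast_2d(X); P=X@np.array(c["R"]).T+c["t"]; p=P@np.array(c["mtx"]).T
    return p[:,:2]/p[:,2:]
def ray(c,u,v,z):
    R=np.array(c["R"]);o=-R.T@c["t"]; d=R.T@np.linalg.inv(c["mtx"])@[u,v,1]
    return o+d*(z-o[2])/d[2]
def crop(im,x,y,w,h,f,name):
    c=im[y:y+h,x:x+w][:,:,::-1]; cv2.imwrite(name,cv2.resize(c,None,fx=f,fy=f,interpolation=cv2.INTER_CUBIC))
E
python3 - <<'E'
from h import *
d=pickle.load(open("cams0.pkl","rb"))
crop(d["top"]["image"],230,180,160,90,5,"pics/t1.png")
crop(d["side"]["image"],225,210,160,150,4,"pics/s1.png")
c=d["top"]
print(ray(c,257,234,.028),ray(c,370,224,.055),ray(c,311,245,.045),ray(c,295,158,.06))
E
```

```text
[0.49561903 0.14710705 0.028     ] [ 0.51943989 -0.15317917  0.055     ] [0.4648352  0.00201777 0.045     ] [0.69515644 0.04460245 0.06      ]
```

View pics/t1.png

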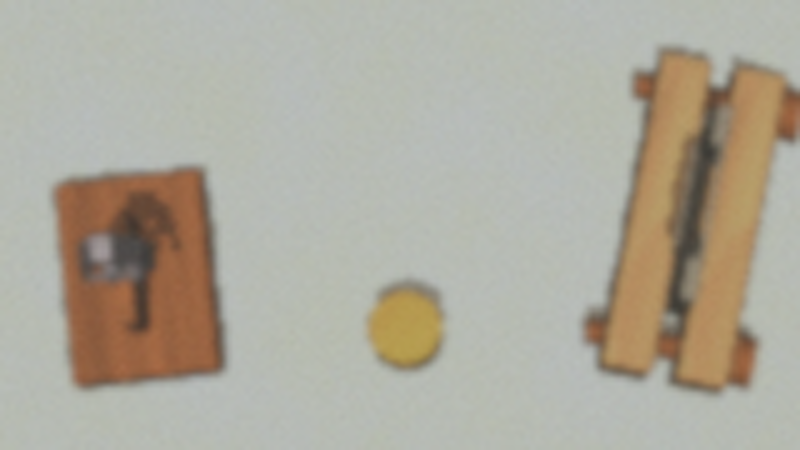

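View pics/s1.png

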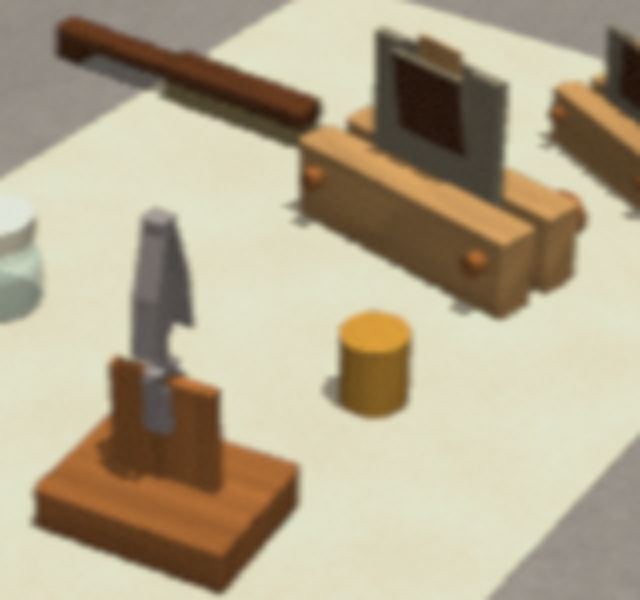

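The crops show the press at top (370,224), with the brown flap leaning towards +y (left of the board) and the light splint on top. The tweezers are at the middle of the fin. I start moving and will look at the press with the wrist camera on the way.

{"api": "send_rows", "payload": {"motion": [[[-22,-31,-11,0,-1],[-22,-31,-11,0,-1],[-22,-31,-11,0,-1],[-22,-31,-11,0,-1],[-22,-31,-11,0,-1]]]}}

```text
time_s: 0.52
tool_pos: [0.2972, -0.5007, 0.2558]
orientation: [0.793, -0.609, -0.005, -0.0]
ft_force: [0.2, -1.7, -0.8]
gripper_width: 0.0938
```

{"api": "send_rows", "payload": {"motion": [[[-22,-31,-11,0,-1],[-22,-31,-11,0,-1],[-22,-31,-11,0,-1],[-22,-31,-11,0,-1],[-22,-31,-11,0,-1]]]}}

```text
time_s: 0.93
tool_pos: [0.4225, -0.346, 0.3127]
orientation: [0.793, -0.61, -0.006, 0.0]
ft_force: [0.3, -0.3, 0.2]
gripper_width: 0.0938
```

Run:
```python
from bench import bot
from h import *
s=bot.get_state(); print(s["time_s"],s["tool_pos"],s["orientation"],s["q"],s["ft_force"])
i=bot.get_image("wrist"); print(i["T_tool_cam"],i["mtx"])
pickle.dump((s,i),open("w1.pkl","wb"))
cv2.imwrite("pics/w1.png",i["image"][:,:,::-1])
```

```text
0.9333 [ 0.42249017 -0.345995    0.31268306] [ 7.92617235e-01 -6.09689992e-01 -5.99809201e-03  2.34630129e-04] [ 0.67718878  0.14651088 -0.1223337   1.74241222  0.01791631  1.2657803
 -0.76080379] [ 0.34366937 -0.25252101  0.21074349]
[[ 9.99999916e-01  2.08827679e-04  3.52089462e-04 -5.54842111e-04]
 [-2.92466896e-04  9.66261899e-01  2.57561365e-01 -7.46282604e-02]
 [-2.86424691e-04 -2.57561446e-01  9.66261879e-01 -1.79528006e-01]
 [ 0.00000000e+00  0.00000000e+00  0.00000000e+00  1.00000000e+00]] [[330.73975572   0.         321.72529495]
 [  0.         330.73975572 237.54030961]
 [  0.           0.           1.        ]]
```

View pics/w1.png

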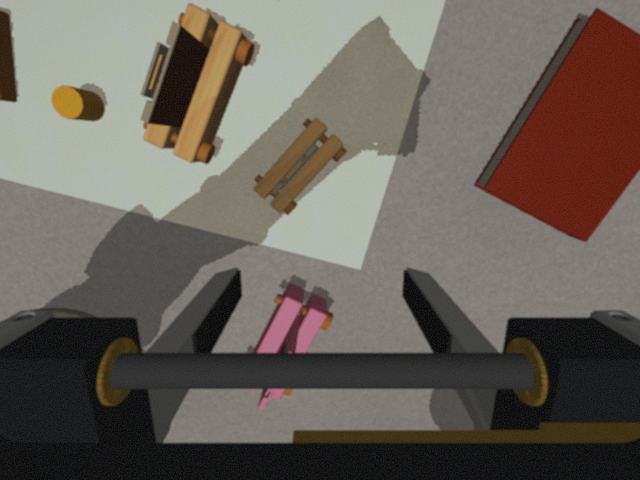

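The wrist view shows the target press at (200,85), the small press at (300,165), the pink one at (290,330) and the weight at (70,102). I line up over the press.

{"api": "send_rows", "payload": {"motion": [[[-35,-20,-3,0,-1],[-35,-20,-3,0,-1],[-35,-20,-3,0,-1],[-35,-20,-3,0,-1],[-30,-15,-3,0,-1]]]}}

```text
time_s: 1.4
tool_pos: [0.4734, -0.1543, 0.3297]
orientation: [0.794, -0.608, -0.005, -0.001]
ft_force: [0.8, -0.3, 0.0]
gripper_width: 0.0939
```

{"api": "send_rows", "payload": {"motion": [[[0,0,0,0.11,-1],[0,0,0,0.11,-1],[0,0,0,0.11,-1],[0,0,0,0.1,-1],[0,0,0,0,-1]]]}}

```text
time_s: 1.82
tool_pos: [0.4749, -0.1438, 0.33]
orientation: [-0.644, 0.765, 0.005, -0.0]
ft_force: [-0.1, 0.2, 0.1]
gripper_width: 0.0941
```

```bash
cat >> h.py <<'E'
def wcam(s,i):
    T=np.eye(4);T[:3,:3]=Ro.from_quat(s["orientation"]).as_matrix();T[:3,3]=s["tool_pos"]
    W=np.linalg.inv(T@np.array(i["T_tool_cam"]))
    return dict(R=W[:3,:3],t=W[:3,3],mtx=i["mtx"])
def yaw(s):
    M=Ro.from_quat(s["orientation"]).as_matrix()
    return np.degrees(np.arctan2(M[1,0],M[0,0])), M[:,2]
def shot(n):
    from bench import bot
    s=bot.get_state(); print(s["time_s"],s["tool_pos"].round(4),yaw(s)[0].round(2),yaw(s)[1].round(4),s["ft_force"].round(2),s["gripper_width"])
    i=bot.get_image("wrist"); pickle.dump((s,i),open(n+".pkl","wb")); cv2.imwrite(f"pics/{n}.png",i["image"][:,:,::-1]); return s,i
E
python3 - <<'E'
from h import *
s,i=shot("w2")
c=wcam(s,i); p=proj(c,[.519,-.153,.12])[0]; print(p)
crop(i["image"],max(0,int(p[0])-110),max(0,int(p[1])-100),200,150,4,"pics/w2c.png"); print(max(0,int(p[0])-110),max(0,int(p[1])-100))
E
```

```text
1.8167 [ 0.4749 -0.1438  0.33  ] -99.76 [-0.0069  0.008  -0.9999] [-0.08  0.18  0.12] 0.0940733571488699
[324.68066842 174.12176423]
214 74
```

View pics/w2.png

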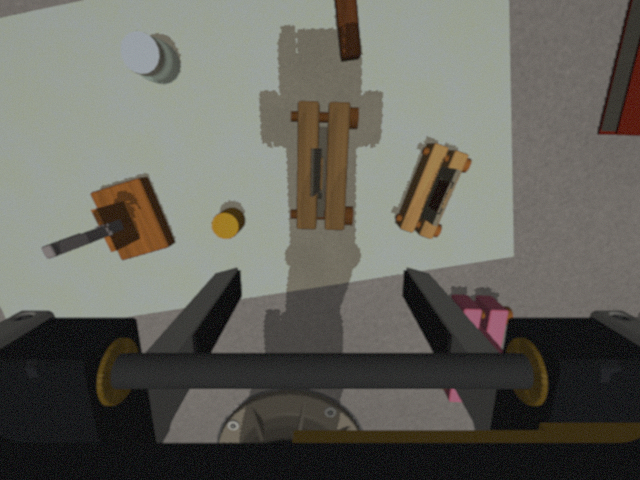

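View pics/w2c.png

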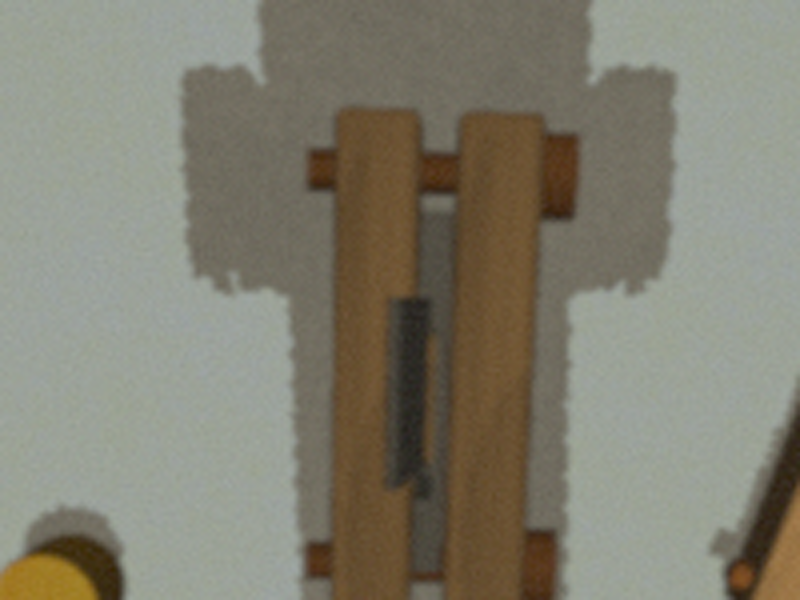

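The wrist view shows the press with cheek corners near (298,101), (350,102), (345,229) and (297,228), and the flap towards +y at about (315,172). I enlarge for accuracy.

Run:
```python
from h import *
s,i=pickle.load(open("w2.pkl","rb"))
crop(i["image"],275,90,100,75,8,"pics/w2a.png")
crop(i["image"],275,165,100,75,8,"pics/w2b.png")
```

```text
(no output)
```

View pics/w2a.png

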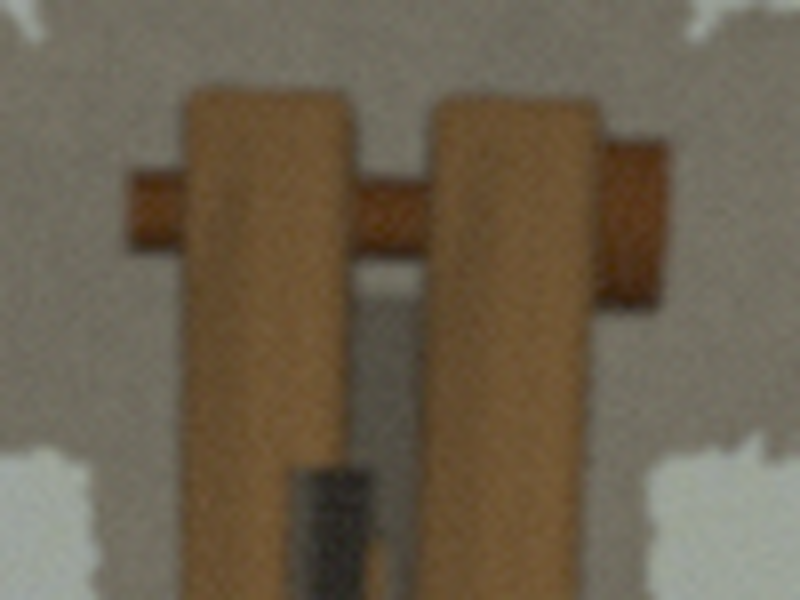

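View pics/w2b.png

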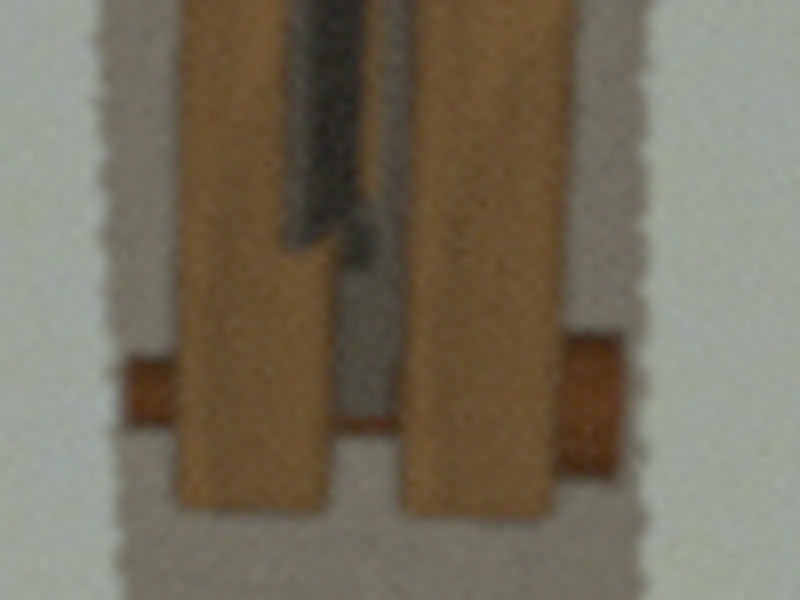

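Run:
```python
from h import *
s,i=pickle.load(open("w2.pkl","rb")); c=wcam(s,i)
P=np.array([ray(c,*p,.055) for p in[(298.75,101.25),(350,102.25),(344.1,229.75),(297.25,228.75)]])
print(P.round(4)); print(P.mean(0)); 
for a,b in((3,0),(2,1)): d=P[b]-P[a]; print(np.degrees(np.arctan2(d[1],d[0])),np.linalg.norm(d))
print(np.linalg.norm(P[0]-P[1]),np.linalg.norm(P[2]-P[3]))
for z in(.115,.124,.132):
  a=ray(c,323.75,126.5,z);b=ray(c,321,216.9,z);d=a-b;print(z,(a+b)/2,np.degrees(np.arctan2(d[1],d[0])),np.linalg.norm(d))
t=pickle.load(open("cams0.pkl","rb"))
crop(t["side"]["image"],290,205,90,90,8,"pics/s2.png")
crop(t["top"]["image"],335,180,80,90,8,"pics/t2.png")
```

```text
[[ 0.61   -0.1349  0.055 ]
 [ 0.5977 -0.1993  0.055 ]
 [ 0.4329 -0.1664  0.055 ]
 [ 0.4454 -0.1013  0.055 ]]
[ 0.5215065  -0.15045358  0.055     ]
-11.525548591375832 0.1680201468233079
-11.287927048078926 0.16809242647638728
0.06555986141390521 0.0662561297112704
0.115 [ 0.51999396 -0.15037555  0.115     ] -11.487250416514218 0.10429592602976626
0.124 [ 0.52066897 -0.1505395   0.124     ] -11.487250416514218 0.10191319302856883
0.132 [ 0.52126899 -0.15068524  0.132     ] -11.487250416514215 0.09979520813861549
```

View pics/s2.png

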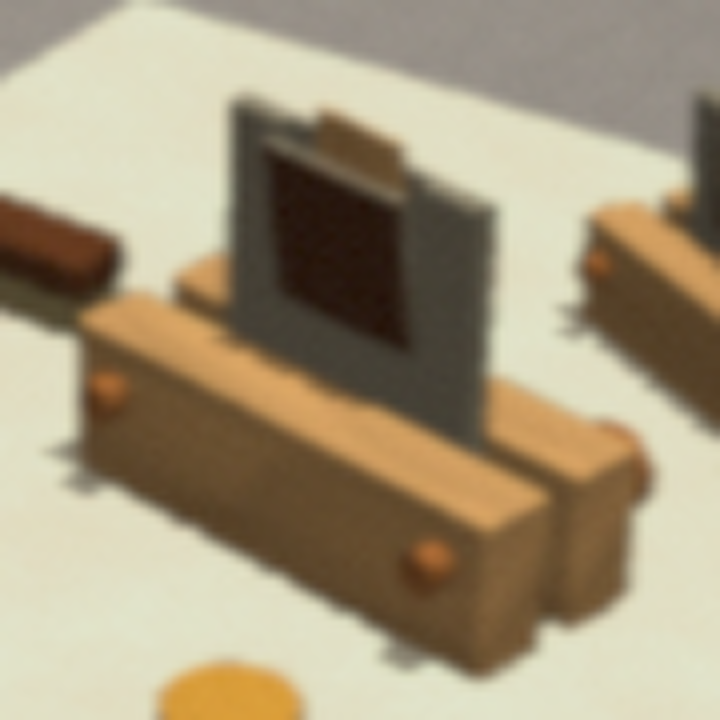

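View pics/t2.png

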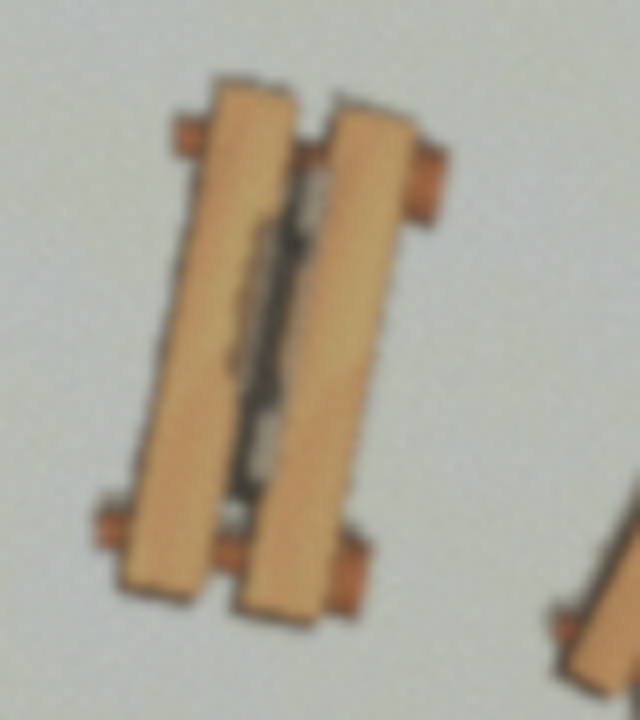

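Run:
```python
from h import *
c=pickle.load(open("cams0.pkl","rb"))["side"]
o=np.array([.5213,-.1505]);a=np.radians(-11.4);X=np.array([np.cos(a),np.sin(a)]);Y=np.array([-X[1],X[0]])
for z in(.115,.12,.125,.13,.135):
  f=lambda x,y,dz=0:proj(c,[*(o+X*x+Y*y),z+dz])[0].round(1)
  print(z,f(.05,-.004),f(.05,.004),f(-.05,.004),f(-.05,-.004),'spl',f(.017,0,.015),f(-.017,0,.015))
print("obs",(320,217.1),(351.25,230.6),"spl",(330.25,218.5),(340.6,223.75))
# cheek top left front corner check
print(proj(c,[[*(o+X*x+Y*y),.055] for x,y in((.085,.034),(-.085,.034),(-.085,-.034))]).round(1),"obs",(300,244.5),(351,271),(368.7,261))
```

```text
0.115 [319.9 221.5] [317.5 222.6] [348.6 237. ] [351.  235.9] spl [328.8 221. ] [339.4 225.8]
0.12 [319.9 219.7] [317.5 220.7] [348.7 235.1] [351.1 234. ] spl [328.9 219.1] [339.5 223.9]
0.125 [319.9 217.8] [317.6 218.8] [348.8 233.2] [351.2 232. ] spl [328.9 217.2] [339.6 222. ]
0.13 [320.  215.9] [317.6 217. ] [348.9 231.2] [351.3 230.1] spl [329.  215.2] [339.7 220. ]
0.135 [320.  214.1] [317.7 215.1] [349.  229.3] [351.4 228.2] spl [329.  213.3] [339.8 218.1]
obs (320, 217.1) (351.25, 230.6) spl (330.25, 218.5) (340.6, 223.75)
[[298.3 243.5]
 [350.1 270.1]
 [369.5 259.5]] obs (300, 244.5) (351, 271) (368.7, 261)
```

The side view puts the board top at z≈0.127 (corners (320,217) and (351,231)) and the splint top at ≈0.135 (336,221). Next the stand.

{"api": "send_rows", "payload": {"motion": [[[-36,9,1,0,-1],[-36,9,1,0,-1],[-36,9,1,0,-1],[-36,9,1,0,-1],[-36,9,1,0,-1]]]}}

```text
time_s: 2.28
tool_pos: [0.458, 0.0387, 0.3251]
orientation: [-0.649, 0.76, 0.005, -0.001]
ft_force: [0.8, 0.6, -0.5]
gripper_width: 0.0939
```

{"api": "send_rows", "payload": {"motion": [[[-36,9,1,0,-1],[-36,9,1,0,-1],[-30,9,1,-0.1,-1],[0,0,0,-0.1,-1],[0,0,0,-0.09,-1]]]}}

```text
time_s: 2.7
tool_pos: [0.4432, 0.1558, 0.3229]
orientation: [0.765, -0.644, -0.006, -0.001]
ft_force: [0.3, 0.3, 0.7]
gripper_width: 0.0943
```

{"api": "send_rows", "payload": {"motion": [[[0,0,0,0,-1],[0,0,0,0,-1]]]}}

```text
time_s: 2.87
tool_pos: [0.4428, 0.1566, 0.3227]
orientation: [0.769, -0.64, -0.006, -0.0]
ft_force: [-0.3, -0.3, -0.9]
gripper_width: 0.0942
```

Run:
```python
from h import *
s,i=shot("w3")
```

```text
2.8667 [0.4428 0.1566 0.3227] -79.56 [-0.0087  0.0082 -0.9999] [-0.29 -0.31 -0.91] 0.0941932359995858
```

View pics/w3.png

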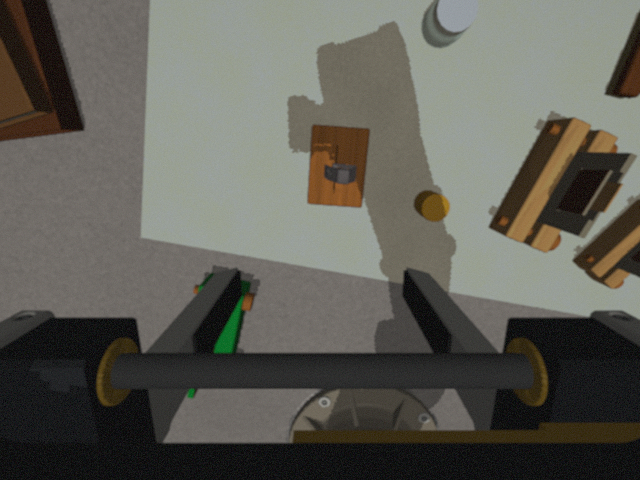

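Run:
```python
from h import *
s,i=pickle.load(open("w3.pkl","rb"))
crop(i["image"],290,115,100,100,6,"pics/w3c.png")
```

```text
(no output)
```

View pics/w3c.png

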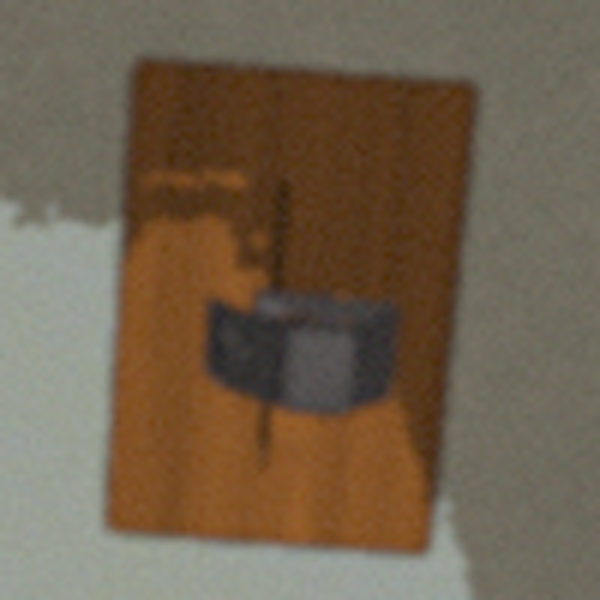

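Run:
```python
from h import *
s,i=pickle.load(open("w3.pkl","rb")); c=wcam(s,i)
P=np.array([ray(c,290+a/6,115+b/6,.028) for a,b in[(137,60),(473,85),(428,552),(108,530)]])
print(P.round(4),P.mean(0))
for a,b in((3,0),(2,1)): d=P[b]-P[a]; print(np.degrees(np.arctan2(d[1],d[0])),np.linalg.norm(d))
for b,a in((0,1),(3,2)): d=P[b]-P[a]; print(np.degrees(np.arctan2(d[1],d[0]))-90,np.linalg.norm(d))
print("tail",ray(c,290+319/6,115+370/6,.179),"bowsL,R",ray(c,290+207/6,115+340/6,.124),ray(c,290+396/6,115+345/6,.124))
# fin ends
print("fin",ray(c,290+283/6,115+183/6,.088),ray(c,290+263/6,115+465/6,.088))
m=P.mean(0)
t=pickle.load(open("cams0.pkl","rb"))
for n in("top","side"): print(n,proj(t[n],[[m[0],m[1],.028],[m[0],m[1],.179],*P]).round(1))
```

```text
[[0.5428 0.1906 0.028 ]
 [0.5513 0.1147 0.028 ]
 [0.4447 0.1019 0.028 ]
 [0.4359 0.1788 0.028 ]] [0.49369903 0.14650517 0.028     ]
6.331134839601648 0.1076079185780383
6.823545890746454 0.10734991779940092
6.389796774542461 0.07638937014131464
6.583237305080019 0.07731265316977286
tail [0.49364326 0.14680389 0.179     ] bowsL,R [0.49116709 0.16469719 0.124     ] [0.49670542 0.12976387 0.124     ]
fin [0.52188675 0.15496949 0.088     ] [0.46560438 0.14810389 0.088     ]
top [[257.2 234.7]
 [250.  228.9]
 [241.  216.5]
 [269.3 213.4]
 [273.7 253. ]
 [244.9 256.3]]
side [[265.6 327.6]
 [263.5 262.7]
 [232.2 330.2]
 [253.2 310.1]
 [298.6 324.9]
 [279.2 346.9]]
```

{"api": "send_rows", "payload": {"motion": [[[0,0,0,0.069,-1],[8,-25,30,0,-1],[8,-25,30,0,-1],[0,0,30,0,-1],[0,0,10,0,-1]]]}}

```text
time_s: 3.33
tool_pos: [0.4986, 0.1437, 0.2227]
orientation: [0.74, -0.672, -0.003, -0.003]
ft_force: [-0.4, 0.4, 0.1]
gripper_width: 0.0943
```

```bash
cat >> h.py <<'E'
def to(x,y,z,yw):
    from bench import bot
    s=bot.get_state();M=Ro.from_quat(s["orientation"]).as_matrix()
    print(s["time_s"],s["tool_pos"].round(4),"yaw",yaw(s)[0].round(2),yaw(s)[1].round(4),"F",s["ft_force"].round(2),"w",round(s["gripper_width"],4),"q7",s["q"][6].round(2))
    print("mm in tool:",(M.T@(np.array([x,y,z])-s["tool_pos"])*1000).round(1),"turn",np.radians(yaw(s)[0]-yw).round(4))
E
python3 -c "
from h import *;to(.4937,.1467,.105,-83.5)"
```

```text
3.3333 [0.4986 0.1437 0.2227] yaw -84.51 [ 3.0e-04  8.5e-03 -1.0e+00] F [-0.38  0.43  0.14] w 0.0943 q7 -1.98
mm in tool: [ -2.4   4.8 117.7] turn -0.0177
```

{"api": "send_rows", "payload": {"motion": [[[-2.4,4.8,20,-0.018,-1],[0,0,25,0,-1],[0,0,25,0,-1],[0,0,15,0,-0.8],[0,0,5,0,-0.6]]]}}

```text
time_s: 3.75
tool_pos: [0.4939, 0.1436, 0.1302]
orientation: [0.743, -0.67, -0.003, -0.003]
ft_force: [0.4, -0.1, 0.3]
gripper_width: 0.0839
```

```bash
python3 -c "
from h import *;to(.4937,.1467,.105,-83.5)
shot('w4')"
```

```text
3.75 [0.4939 0.1436 0.1302] yaw -84.06 [-2.0e-04  7.8e-03 -1.0e+00] F [ 0.44 -0.05  0.34] w 0.0839 q7 -2.05
mm in tool: [-2.9 -0.1 25.2] turn -0.0097
3.75 [0.4939 0.1436 0.1302] -84.06 [-2.0e-04  7.8e-03 -1.0e+00] [ 0.44 -0.05  0.34] 0.08392854726730468
```

View pics/w4.png

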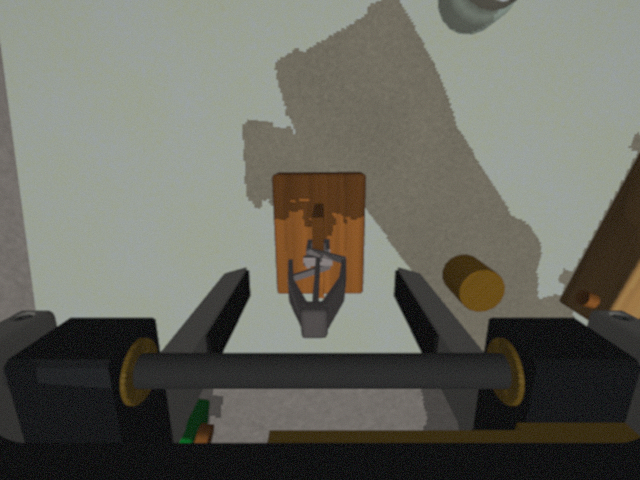

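The picture shows the tweezers between the fingers at (315,300), about 3 mm left of centre, matching the computed offset. I correct that and finish the descent.

{"api": "send_rows", "payload": {"motion": [[[-3,0,10,-0.01,-0.5],[0,0,10,0,-0.3],[0,0,5,0,-0.1],[0,0,0,0,0]]]}}

```text
time_s: 4.13
tool_pos: [0.4954, 0.147, 0.1063]
orientation: [0.746, -0.666, -0.001, -0.004]
ft_force: [0.5, 0.1, -0.2]
gripper_width: 0.054
```

```bash
python3 -c "
from h import *;to(.4937,.1467,.105,-83.5)
s,i=shot('w5'); c=wcam(s,i)
print(proj(c,[[.4937,.1467,.179],[.4937,.1467,.124]]))
crop(i['image'],220,180,200,150,4,'pics/w5c.png')"
```

```text
4.1333 [0.4954 0.147  0.1063] yaw -83.56 [ 0.0035  0.008  -1.    ] F [ 0.55  0.05 -0.17] w 0.054 q7 -2.08
mm in tool: [0.1 1.7 1.3] turn -0.0011
4.1333 [0.4954 0.147  0.1063] -83.56 [ 0.0035  0.008  -1.    ] [ 0.55  0.05 -0.17] 0.05396083678377654
[[321.59179084 361.13671673]
 [322.41015556 297.60427214]]
```

View pics/w5c.png

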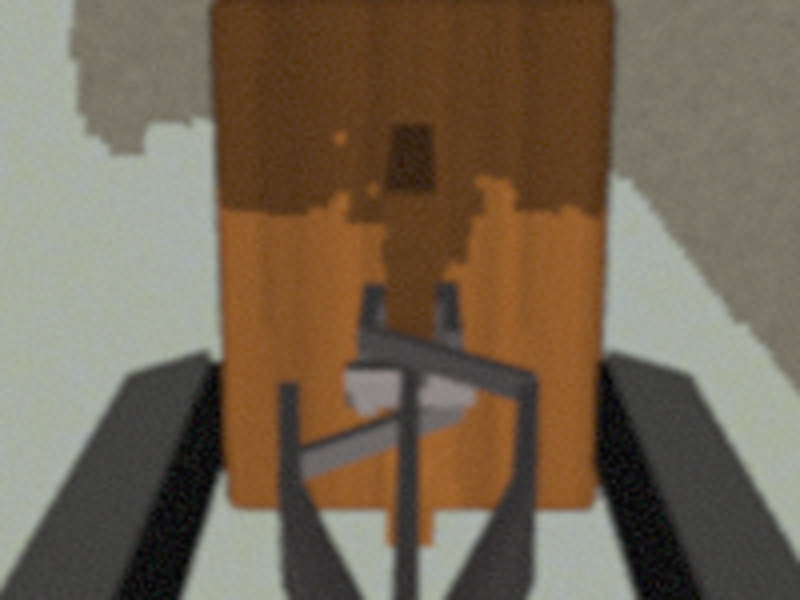

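The tweezers are centred between the fingers (bows at crop 288 and 525, fingers at 220 and 600). Now I squeeze.

{"api": "send_rows", "payload": {"motion": [[[0,1.7,1.3,0,0.15],[0,0,0,0,0.2],[0,0,0,0,0.3],[0,0,0,0,0.4],[0,0,0,0,0.49]]], "grip_force": 25}}

```text
time_s: 4.6
tool_pos: [0.4946, 0.147, 0.1069]
orientation: [0.746, -0.666, -0.001, -0.005]
ft_force: [-0.1, 0.1, -0.1]
gripper_width: 0.0257
```

{"api": "send_rows", "payload": {"motion": [[[0,0,0,0,0.49],[0,0,0,0,0.49],[0,0,0,0,0.49]]]}}

```text
time_s: 4.85
tool_pos: [0.4948, 0.1471, 0.1073]
orientation: [0.746, -0.666, -0.0, -0.005]
ft_force: [-0.1, 0.7, -0.9]
gripper_width: 0.0246
```

```bash
python3 -c "
from h import *;to(.4937,.1467,.105,-83.5)
s,i=shot('w6')
crop(i['image'],220,180,200,150,4,'pics/w6c.png')"
```

```text
4.85 [0.4948 0.1471 0.1073] yaw -83.59 [ 0.0066  0.0085 -0.9999] F [-0.11  0.7  -0.94] w 0.0246 q7 -2.08
mm in tool: [0.3 1.1 2.3] turn -0.0016
4.85 [0.4948 0.1471 0.1073] -83.59 [ 0.0066  0.0085 -0.9999] [-0.11  0.7  -0.94] 0.024565811719321363
```

View pics/w6c.png

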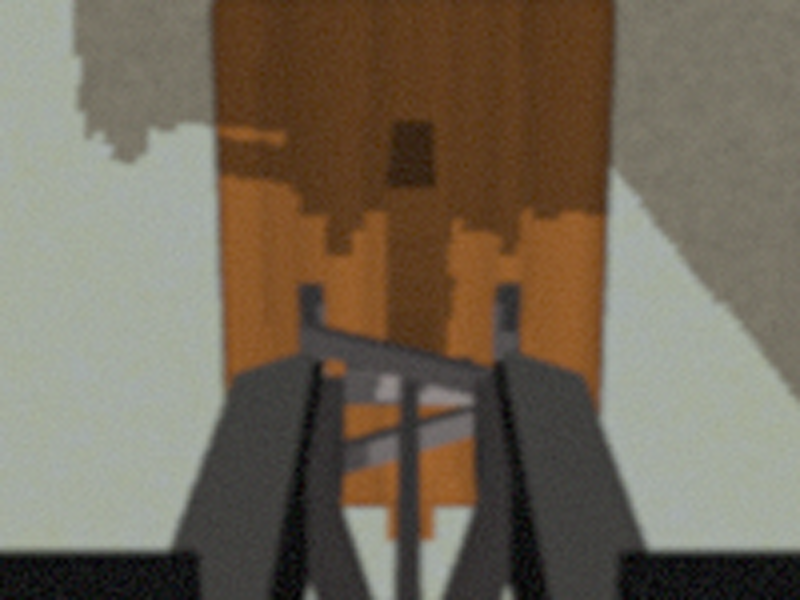

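The jaws opened symmetrically (jaw tips at crop 310 and 507) with a width of 24.6 mm. Lifting.

{"api": "send_rows", "payload": {"motion": [[[0,0,-8,0,0.5],[0,0,-20,0,0.5],[0,0,-30,0,0.5],[0,0,-35,0,0.5],[0,0,-35,0,0.5]]]}}

```text
time_s: 5.32
tool_pos: [0.4896, 0.1451, 0.2348]
orientation: [0.746, -0.666, -0.005, -0.0]
ft_force: [1.2, 0.1, -0.8]
gripper_width: 0.0241
```

```bash
python3 -c "
from h import *;to(.5213,-.1505,.23,-101.4)
s,i=shot('w7')"
```

```text
5.3167 [0.4896 0.1451 0.2348] yaw -83.48 [-0.0067  0.007  -1.    ] F [ 1.21  0.13 -0.79] w 0.0241 q7 -1.96
mm in tool: [297.3   2.    2.5] turn 0.3127
5.3167 [0.4896 0.1451 0.2348] -83.48 [-0.0067  0.007  -1.    ] [ 1.21  0.13 -0.79] 0.024082202392590034
```

View pics/w7.png

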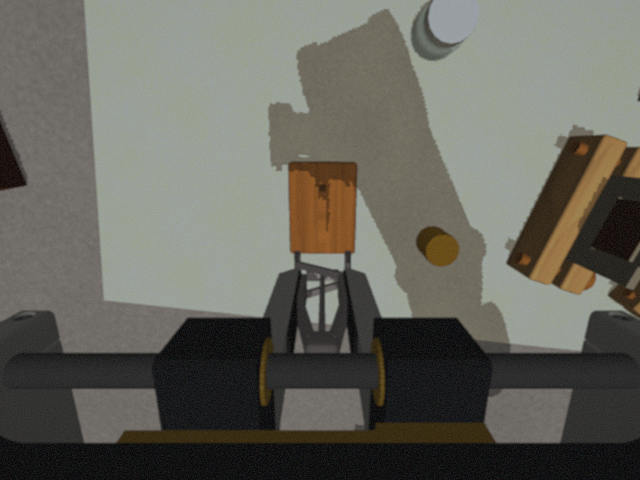

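{"api": "send_rows", "payload": {"motion": [[[25,0,-3,0,0.5],[38,0,-2,0,0.5],[38,0,0,0,0.5],[38,0,0,0,0.5],[38,0,0,0,0.5]]]}}

```text
time_s: 5.78
tool_pos: [0.515, -0.0255, 0.2537]
orientation: [0.751, -0.66, 0.001, -0.009]
ft_force: [1.4, 0.7, -0.5]
gripper_width: 0.0237
```

{"api": "send_rows", "payload": {"motion": [[[38,0,0,0,0.5],[38,0,0,0,0.5],[30,0,0,0.1,0.5],[10,0,0,0.1,0.5],[0,0,0,0.1,0.5]]]}}

```text
time_s: 6.2
tool_pos: [0.5281, -0.1555, 0.2548]
orientation: [-0.638, 0.77, -0.001, 0.01]
ft_force: [0.3, 0.9, -0.6]
gripper_width: 0.0239
```

```bash
python3 -c "
from h import *;to(.5213,-.1505,.21,-101.4)"
```

```text
6.2 [ 0.5281 -0.1555  0.2548] yaw -100.66 [ 0.0167  0.0101 -0.9998] F [ 0.28  0.86 -0.61] w 0.0239 q7 -1.64
mm in tool: [-3.1  8.3 44.8] turn 0.013
```

{"api": "send_rows", "payload": {"motion": [[[-3,8,15,0.013,0.5],[0,0,20,0,0.5],[0,0,10,0,0.5],[0,0,0,0,0.5]]]}}

```text
time_s: 6.53
tool_pos: [0.5219, -0.153, 0.2104]
orientation: [-0.628, 0.778, -0.003, 0.011]
ft_force: [-0.2, 0.2, -0.4]
gripper_width: 0.0239
```

```bash
python3 -c "
from h import *;to(.5213,-.1505,.20,-101.4)
s,i=shot('w8')
from bench import bot
crop(i['image'],220,100,200,200,3,'pics/w8c.png')
S=bot.get_image('side');crop(S['image'],270,140,130,150,4,'pics/s8.png')"
```

```text
6.5333 [ 0.5219 -0.153   0.2104] yaw -102.13 [ 0.0198  0.0095 -0.9998] F [-0.16  0.19 -0.41] w 0.0239 q7 -1.68
mm in tool: [-2.2  1.3 10.4] turn -0.0127
6.5333 [ 0.5219 -0.153   0.2104] -102.13 [ 0.0198  0.0095 -0.9998] [-0.16  0.19 -0.41] 0.02385152622083608
```

View pics/w8c.png

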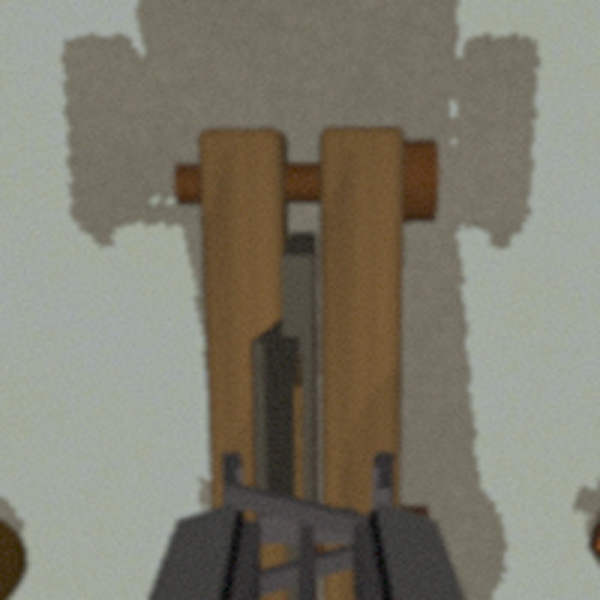

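View pics/s8.png

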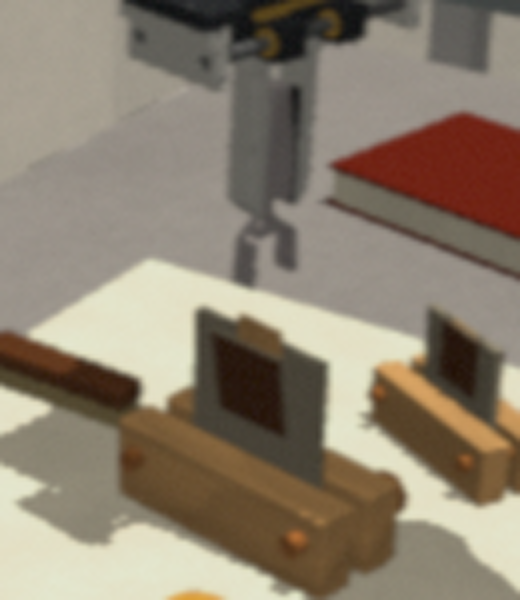

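The wrist view shows the jaws at columns 297 and 348 (middle 322.5), and the board middle near column 321. The side view shows the tweezers above the board centre. I correct by a few mm, biased about 2 mm to the flap side, then go down a little and re-check.

{"api": "send_rows", "payload": {"motion": [[[-4,1.3,5,-0.013,0.5],[0,0,8,0,0.5],[0,0,4,0,0.5]]]}}

```text
time_s: 6.88
tool_pos: [0.5244, -0.1482, 0.1969]
orientation: [-0.634, 0.773, -0.005, 0.013]
ft_force: [-0.7, 0.4, -1.1]
gripper_width: 0.024
```

```bash
python3 -c "
from h import *;to(.5213,-.1505,.19,-101.4)
s,i=shot('w9')
from bench import bot
crop(i['image'],240,150,160,150,5,'pics/w9c.png')
S=bot.get_image('side');crop(S['image'],290,180,80,80,8,'pics/s9.png')
S=bot.get_image('top');crop(S['image'],325,170,90,90,6,'pics/t9.png')"
```

```text
6.8833 [ 0.5244 -0.1482  0.1969] yaw -101.22 [ 0.0257  0.0081 -0.9996] F [-0.69  0.38 -1.06] w 0.024 q7 -1.68
mm in tool: [2.9 2.8 6.8] turn 0.0031
6.8833 [ 0.5244 -0.1482  0.1969] -101.22 [ 0.0257  0.0081 -0.9996] [-0.69  0.38 -1.06] 0.024049813999515886
```

View pics/w9c.png

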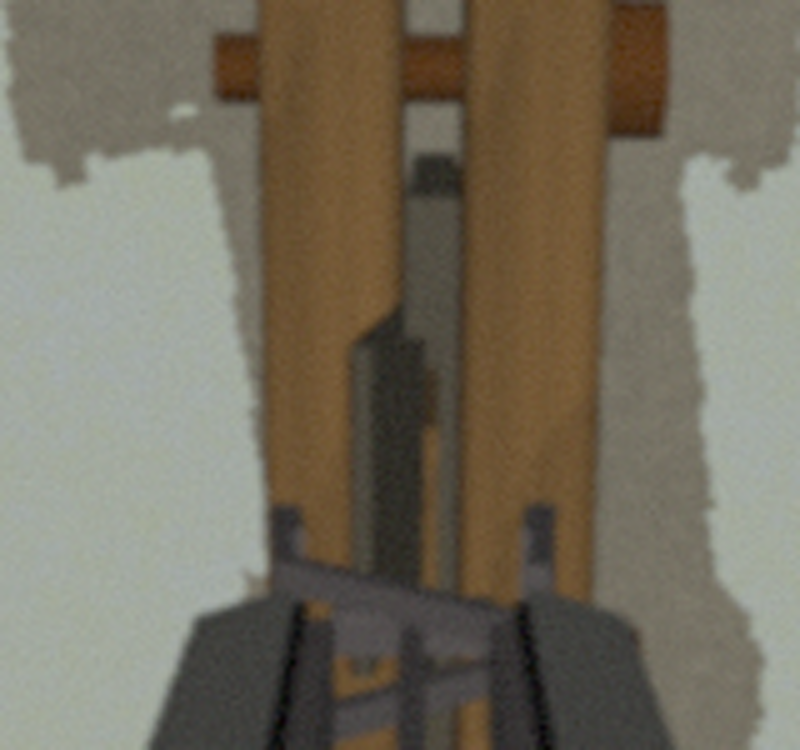

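View pics/s9.png

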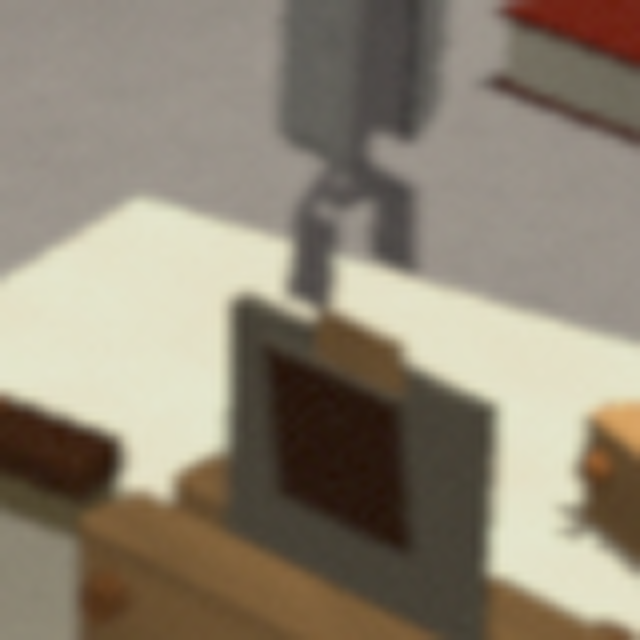

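The jaws now straddle with margin on both sides (jaw columns 288 and 540, flap outer 352, board right edge 462 in the crop). The tool tilt has crept to 0.026 rad, so I try an up-and-down stroke to take it back out.

{"api": "send_rows", "payload": {"motion": [[[0,2,-20,0,0.5],[0,0,-35,0,0.5],[0,0,-38,0,0.5],[0,0,-38,0,0.5],[0,0,-20,0,0.5]]]}}

```text
time_s: 7.45
tool_pos: [0.5156, -0.1486, 0.3496]
orientation: [-0.635, 0.773, -0.0, 0.01]
ft_force: [-0.6, 0.1, -0.4]
gripper_width: 0.0237
```

```bash
python3 -c "
from h import *;to(.5213,-.1505,.19,-101.4)"
```

```text
7.45 [ 0.5156 -0.1486  0.3496] yaw -101.2 [ 0.0156  0.0116 -0.9998] F [-0.57  0.1  -0.43] w 0.0237 q7 -1.63
mm in tool: [  3.1  -3.8 159.6] turn 0.0035
```

{"api": "send_rows", "payload": {"motion": [[[0,0,38,0,0.5],[0,0,38,0,0.5],[0,0,38,0,0.5]]]}}

```text
time_s: 7.7
tool_pos: [0.5257, -0.1492, 0.2489]
orientation: [-0.634, 0.773, -0.011, 0.017]
ft_force: [1.1, -0.2, -1.7]
gripper_width: 0.0238
```

```bash
python3 -c "
from h import *;to(.5213,-.1505,.19,-101.4)"
```

```text
7.7 [ 0.5257 -0.1492  0.2489] yaw -101.25 [ 0.0403  0.0044 -0.9992] F [ 1.14 -0.21 -1.7 ] w 0.0238 q7 -1.66
mm in tool: [ 2.8  6.4 58.7] turn 0.0025
```

{"api": "send_rows", "payload": {"motion": [[[0,0,-6,0,0.5],[0,0,-6,0,0.5],[0,0,-6,0,0.5],[0,0,-6,0,0.5],[0,0,-6,0,0.5]]]}}

```text
time_s: 8.12
tool_pos: [0.5227, -0.1491, 0.2807]
orientation: [-0.634, 0.773, -0.008, 0.015]
ft_force: [0.7, 0.1, -1.5]
gripper_width: 0.0235
```

```bash
python3 -c "
from h import *;to(.5213,-.1505,.19,-101.4)"
```

```text
8.1167 [ 0.5227 -0.1491  0.2807] yaw -101.24 [ 0.0343  0.0063 -0.9994] F [ 0.74  0.06 -1.48] w 0.0235 q7 -1.65
mm in tool: [ 2.8  4.  90.6] turn 0.0027
```

{"api": "send_rows", "payload": {"motion": [[[0,35,0,0,0.5],[0,35,0,0,0.5],[0,10,0,0,0.5]]]}}

```text
time_s: 8.37
tool_pos: [0.4466, -0.1333, 0.2846]
orientation: [-0.634, 0.773, -0.011, 0.018]
ft_force: [0.3, 0.2, 0.0]
gripper_width: 0.0236
```

```bash
python3 -c "
from h import *;to(.5213,-.1505,.19,-101.4)"
```

```text
8.3667 [ 0.4466 -0.1333  0.2846] yaw -101.2 [ 0.0426  0.0054 -0.9991] F [0.29 0.16 0.01] w 0.0236 q7 -1.6
mm in tool: [  3.6 -72.7  97.6] turn 0.0035
```

{"api": "send_rows", "payload": {"motion": [[[0,-38,0,0,0.5],[0,-38,0,0,0.5],[0,0,0,0,0.5]]]}}

```text
time_s: 8.62
tool_pos: [0.5203, -0.1491, 0.2955]
orientation: [-0.634, 0.773, -0.016, 0.019]
ft_force: [-2.2, 1.1, -1.4]
gripper_width: 0.0238
```

```bash
python3 -c "
from h import *;to(.5213,-.1505,.19,-101.4)"
```

```text
8.6167 [ 0.5203 -0.1491  0.2955] yaw -101.32 [ 5.050e-02 -5.000e-04 -9.987e-01] F [-2.23  1.08 -1.42] w 0.0238 q7 -1.64
mm in tool: [  2.2   4.  105.4] turn 0.0014
```

{"api": "send_rows", "payload": {"motion": [[[0,0,8,0,0.5],[0,0,8,0,0.5],[0,0,8,0,0.5],[0,0,8,0,0.5]]]}}

```text
time_s: 8.95
tool_pos: [0.5246, -0.1495, 0.2663]
orientation: [-0.634, 0.773, -0.019, 0.022]
ft_force: [-0.3, 0.2, -0.7]
gripper_width: 0.024
```

```bash
python3 -c "
from h import *;to(.5213,-.1505,.19,-101.4)"
```

```text
8.95 [ 0.5246 -0.1495  0.2663] yaw -101.32 [ 0.0574 -0.0021 -0.9983] F [-0.33  0.22 -0.74] w 0.024 q7 -1.65
mm in tool: [ 2.4  7.3 76. ] turn 0.0015
```

{"api": "send_rows", "payload": {"motion": [[[0,0,-12,0,0.5],[0,0,-12,0,0.5],[0,0,-12,0,0.5],[0,0,-12,0,0.5],[0,0,-12,0,0.5]]]}}

```text
time_s: 9.37
tool_pos: [0.5175, -0.1487, 0.3282]
orientation: [-0.634, 0.773, -0.017, 0.02]
ft_force: [0.1, -0.5, -0.8]
gripper_width: 0.0241
```

```bash
python3 -c "
from h import *;to(.5213,-.1505,.19,-101.4)"
```

```text
9.3667 [ 0.5175 -0.1487  0.3282] yaw -101.31 [ 5.120e-02 -8.000e-04 -9.987e-01] F [ 0.05 -0.48 -0.76] w 0.0241 q7 -1.63
mm in tool: [  2.3   2.9 138.2] turn 0.0016
```

{"api": "send_rows", "payload": {"motion": [[[0,0,25,0,0.5],[0,0,25,0,0.5],[0,0,20,0,0.5]]]}}

```text
time_s: 9.62
tool_pos: [0.5254, -0.1498, 0.2694]
orientation: [-0.633, 0.773, -0.024, 0.024]
ft_force: [-0.1, 0.0, -0.5]
gripper_width: 0.0235
```

```bash
python3 -c "
from h import *;to(.5213,-.1505,.19,-101.4)"
```

```text
9.6167 [ 0.5254 -0.1498  0.2694] yaw -101.34 [ 0.0674 -0.0059 -0.9977] F [-0.11  0.05 -0.52] w 0.0235 q7 -1.65
mm in tool: [ 2.   9.2 79. ] turn 0.001
```

```bash
python3 -c "
from bench import bot
s=bot.get_state();print(s['q'].round(3),s['dq'].round(3),s['joint_efforts'].round(2))"
```

```text
[ 0.473  0.14  -0.341  1.85   0.049  1.092 -1.654] [-0.026  0.179 -0.007  0.283  0.087 -0.476 -0.082] [  0.36 -66.53  -1.68 -49.54  -0.32   1.04   0.28]
```

```bash
cat >> h.py <<'E'
def settle(n=3,*a):
    from bench import bot
    for _ in range(n): bot.get_image("side")
    to(*(a or (.5213,-.1505,.19,-101.4)))
E
python3 -c "
from h import *;settle()"
```

```text
9.7667 [ 0.5245 -0.1496  0.2687] yaw -101.33 [ 0.0638 -0.0048 -0.9979] F [ 0.9   1.09 -0.43] w 0.0238 q7 -1.65
mm in tool: [ 2.1  8.  78.4] turn 0.0012
```

{"api": "send_rows", "payload": {"motion": [[[0,0,-40,0,0.5],[0,0,0,0,0.5]]]}}

```text
time_s: 9.93
tool_pos: [0.5218, -0.1493, 0.3126]
orientation: [-0.634, 0.773, -0.022, 0.023]
ft_force: [1.6, -0.0, 0.2]
gripper_width: 0.024
```

```bash
python3 -c "
from h import *;settle()"
```

```text
10.0833 [ 0.5198 -0.1492  0.3063] yaw -101.34 [ 0.0575 -0.003  -0.9983] F [-0.62 -0.48 -0.64] w 0.0235 q7 -1.64
mm in tool: [  2.    4.9 116.2] turn 0.0011
```

{"api": "send_rows", "payload": {"motion": [[[0,0,40,0,0.5]]]}}

```text
time_s: 10.17
tool_pos: [0.5253, -0.15, 0.2726]
orientation: [-0.633, 0.773, -0.024, 0.024]
ft_force: [3.1, -0.0, -0.7]
gripper_width: 0.0239
```

```bash
python3 -c "
from h import *;settle()"
```

```text
10.3167 [ 0.5206 -0.149   0.265 ] yaw -101.33 [ 0.0533 -0.0018 -0.9986] F [ 0.92 -0.15 -0.01] w 0.0233 q7 -1.65
mm in tool: [ 2.   3.  74.9] turn 0.0012
```

The tilt creep comes from rebasing rows in mid-motion, and holding after each row removes it. I use that to bring the tool back upright.

{"api": "send_rows", "payload": {"motion": [[[0,0,-40,0,0.5],[0,0,0,0,0.5]]]}}

```text
time_s: 10.48
tool_pos: [0.5178, -0.1486, 0.3073]
orientation: [-0.634, 0.773, -0.016, 0.019]
ft_force: [1.3, -0.7, 1.1]
gripper_width: 0.0237
```

```bash
python3 -c "
from h import *;settle(2)"
```

```text
10.5833 [ 0.5162 -0.1485  0.3024] yaw -101.31 [ 4.56e-02  5.00e-04 -9.99e-01] F [-0.1  -0.07 -1.98] w 0.0237 q7 -1.64
mm in tool: [  2.   -0.4 112.5] turn 0.0015
```

{"api": "send_rows", "payload": {"motion": [[[0,0,-40,0,0.5],[0,0,0,0,0.5]]]}}

```text
time_s: 10.75
tool_pos: [0.5137, -0.1483, 0.3435]
orientation: [-0.634, 0.773, -0.013, 0.017]
ft_force: [1.6, -0.2, 0.2]
gripper_width: 0.024
```

```bash
python3 -c "
from h import *;settle(2)"
```

```text
10.85 [ 0.5119 -0.1482  0.3379] yaw -101.32 [ 0.0379  0.0026 -0.9993] F [-0.55  0.63 -2.11] w 0.0241 q7 -1.63
mm in tool: [  1.9  -4.2 148.1] turn 0.0014
```

{"api": "send_rows", "payload": {"motion": [[[0,0,-40,0,0.5],[0,0,0,0,0.5]]]}}

```text
time_s: 11.02
tool_pos: [0.5093, -0.1481, 0.3775]
orientation: [-0.634, 0.773, -0.01, 0.014]
ft_force: [0.9, 0.0, 0.6]
gripper_width: 0.0241
```

```bash
python3 -c "
from h import *;settle(2)"
```

```text
11.1167 [ 0.5077 -0.148   0.3718] yaw -101.32 [ 0.0282  0.0052 -0.9996] F [ 0.08  0.57 -0.56] w 0.0241 q7 -1.62
mm in tool: [  1.7  -9.  182.1] turn 0.0015
```

{"api": "send_rows", "payload": {"motion": [[[0,0,-40,0,0.5],[0,0,0,0,0.5]]]}}

```text
time_s: 11.28
tool_pos: [0.5054, -0.148, 0.4103]
orientation: [-0.634, 0.773, -0.005, 0.011]
ft_force: [-0.0, 0.4, -0.1]
gripper_width: 0.0239
```

```bash
python3 -c "
from h import *;settle(2)"
```

```text
11.3833 [ 0.5039 -0.1479  0.4046] yaw -101.32 [ 0.0175  0.008  -0.9998] F [ 0.2  -0.71 -0.79] w 0.0238 q7 -1.62
mm in tool: [  1.6 -14.2 214.9] turn 0.0015
```

{"api": "send_rows", "payload": {"motion": [[[0,0,40,0,0.5]]]}}

```text
time_s: 11.47
tool_pos: [0.507, -0.148, 0.3691]
orientation: [-0.634, 0.773, -0.006, 0.012]
ft_force: [1.8, -0.5, -1.3]
gripper_width: 0.0236
```

```bash
python3 -c "
from h import *;settle(3)"
```

```text
11.6167 [ 0.5031 -0.1474  0.3622] yaw -101.32 [ 0.0124  0.0094 -0.9999] F [-0.18  0.36 -0.49] w 0.024 q7 -1.62
mm in tool: [  1.5 -16.7 172.4] turn 0.0015
```

{"api": "send_rows", "payload": {"motion": [[[0,-8,40,0,0.5]]]}}

```text
time_s: 11.7
tool_pos: [0.5137, -0.149, 0.3299]
orientation: [-0.634, 0.773, -0.004, 0.01]
ft_force: [2.6, -1.0, 0.1]
gripper_width: 0.0236
```

```bash
python3 -c "
from h import *;settle(2)"
```

```text
11.8 [ 0.5101 -0.1484  0.3205] yaw -101.31 [ 0.0069  0.011  -0.9999] F [-1.11  0.05 -1.37] w 0.0235 q7 -1.63
mm in tool: [  1.5 -10.8 130.6] turn 0.0016
```

{"api": "send_rows", "payload": {"motion": [[[0,-8,40,0,0.5],[0,0,40,0,0.5]]]}}

```text
time_s: 11.97
tool_pos: [0.5227, -0.1501, 0.2507]
orientation: [-0.634, 0.773, -0.003, 0.009]
ft_force: [0.5, -0.1, -2.0]
gripper_width: 0.0237
```

```bash
python3 -c "
from h import *;settle(3)"
```

```text
12.1167 [ 0.5204 -0.1496  0.2497] yaw -101.32 [ 0.0121  0.0096 -0.9999] F [0.58 0.17 0.73] w 0.0236 q7 -1.66
mm in tool: [ 1.4 -0.4 59.7] turn 0.0014
```

{"api": "send_rows", "payload": {"motion": [[[0,0,30,0,0.5]]]}}

```text
time_s: 12.2
tool_pos: [0.5244, -0.1501, 0.2268]
orientation: [-0.634, 0.773, -0.004, 0.01]
ft_force: [1.1, -0.1, -0.1]
gripper_width: 0.024
```

```bash
python3 -c "
from h import *;settle(2)"
```

```text
12.3 [ 0.5204 -0.1494  0.2202] yaw -101.33 [ 0.0106  0.0099 -0.9999] F [-0.33 -0.23 -1.32] w 0.0238 q7 -1.67
mm in tool: [ 1.3 -0.8 30.2] turn 0.0012
```

{"api": "send_rows", "payload": {"motion": [[[0,-1,22,0,0.5]]]}}

```text
time_s: 12.38
tool_pos: [0.5241, -0.1499, 0.2038]
orientation: [-0.634, 0.774, -0.002, 0.009]
ft_force: [1.8, -0.5, -0.8]
gripper_width: 0.0237
```

```bash
python3 -c "
from h import *;settle(2)
s,i=shot('w10')
crop(i['image'],240,150,160,150,5,'pics/w10c.png')
from bench import bot
S=bot.get_image('side');crop(S['image'],290,180,80,80,8,'pics/s10.png')
S=bot.get_image('top');crop(S['image'],325,170,90,90,6,'pics/t10.png')"
```

```text
12.4833 [ 0.5215 -0.1495  0.1992] yaw -101.34 [ 0.0097  0.01   -0.9999] F [-1.08 -0.02 -1.12] w 0.0239 q7 -1.68
mm in tool: [1.2 0.1 9.2] turn 0.001
12.4833 [ 0.5215 -0.1495  0.1992] -101.34 [ 0.0097  0.01   -0.9999] [-1.08 -0.02 -1.12] 0.023929508553274224
```

View pics/w10c.png

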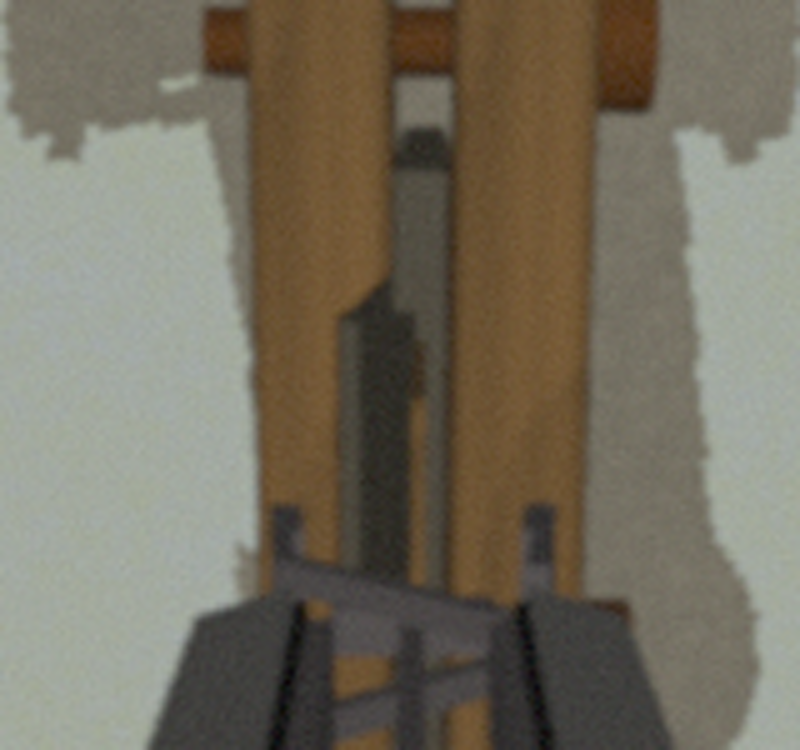

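View pics/s10.png

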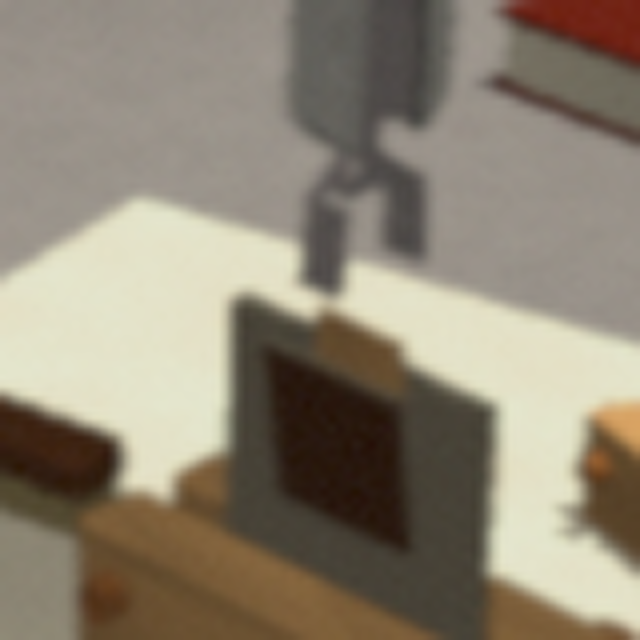

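The jaws straddle the flap and splint (jaw inner faces at 300 and 527 in the crop, flap outer 338, board 450, splint about 418). Going down astride.

{"api": "send_rows", "payload": {"motion": [[[0,0,20,0,0.5]]]}}

```text
time_s: 12.72
tool_pos: [0.5251, -0.15, 0.1851]
orientation: [-0.634, 0.774, -0.003, 0.009]
ft_force: [0.6, -0.9, -0.4]
gripper_width: 0.0239
```

```bash
python3 -c "
from h import *;settle(2)"
```

```text
12.8167 [ 0.5223 -0.1494  0.1807] yaw -101.34 [ 0.0116  0.0094 -0.9999] F [-0.91 -1.17 -1.1 ] w 0.0237 q7 -1.69
mm in tool: [ 1.2  0.7 -9.3] turn 0.001
```

{"api": "send_rows", "payload": {"motion": [[[0,0,12,0,0.5]]]}}

```text
time_s: 12.9
tool_pos: [0.5238, -0.1496, 0.1712]
orientation: [-0.634, 0.774, -0.001, 0.008]
ft_force: [-0.6, 0.0, 0.2]
gripper_width: 0.0242
```

```bash
python3 -c "
from h import *;settle(2)
s,i=shot('w11')
crop(i['image'],240,150,160,150,5,'pics/w11c.png')
from bench import bot
S=bot.get_image('side');crop(S['image'],290,180,80,80,8,'pics/s11.png')"
```

```text
13.0 [ 0.522  -0.1492  0.1681] yaw -101.34 [ 0.0104  0.0097 -0.9999] F [-0.19 -0.88 -0.4 ] w 0.024 q7 -1.69
mm in tool: [  1.2   0.3 -21.9] turn 0.001
13.0 [ 0.522  -0.1492  0.1681] -101.34 [ 0.0104  0.0097 -0.9999] [-0.19 -0.88 -0.4 ] 0.02398206682253286
```

View pics/w11c.png

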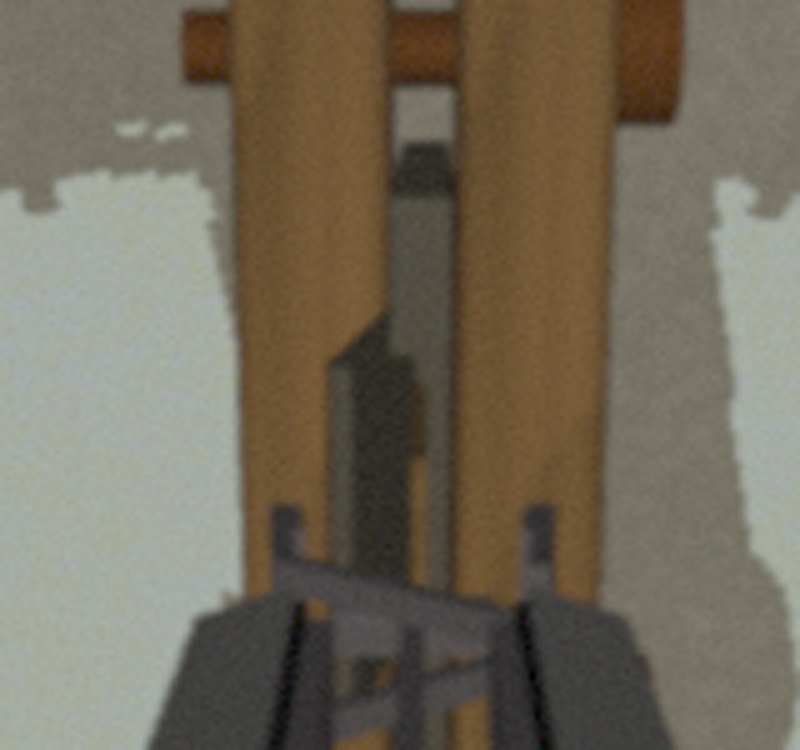

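View pics/s11.png

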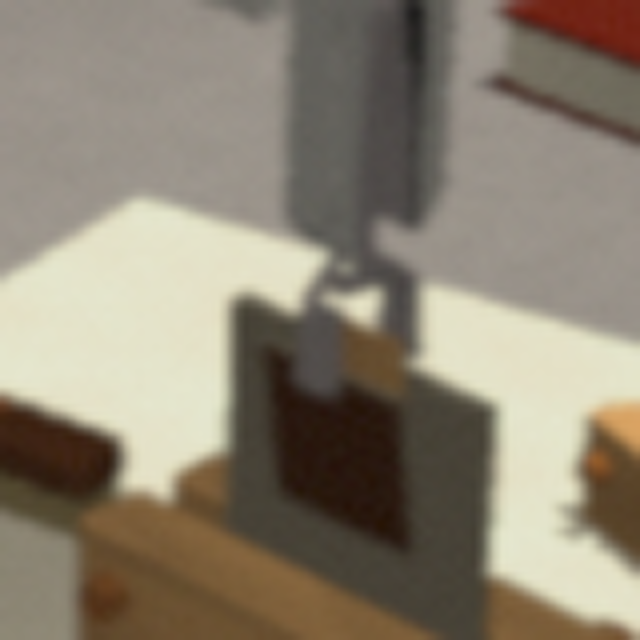

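The side view shows the near jaw in front of the flap's middle at (320,350), with the bar just above the splint. Approaching slowly now.

{"api": "send_rows", "payload": {"motion": [[[0,0,6,0,0.5]]]}}

```text
time_s: 13.18
tool_pos: [0.5233, -0.1494, 0.1641]
orientation: [-0.634, 0.774, -0.001, 0.008]
ft_force: [0.3, 0.1, -0.4]
gripper_width: 0.0239
```

```bash
python3 -c "
from h import *;settle(2)"
```

```text
13.2833 [ 0.5224 -0.1492  0.1626] yaw -101.34 [ 0.0108  0.0096 -0.9999] F [-0.4  -0.17 -0.77] w 0.0238 q7 -1.7
mm in tool: [  1.2   0.5 -27.5] turn 0.0011
```

{"api": "send_rows", "payload": {"motion": [[[0,0,3,0,0.5]]], "grip_force": 30}}

```text
time_s: 13.37
tool_pos: [0.5226, -0.1492, 0.1599]
orientation: [-0.634, 0.773, 0.0, 0.007]
ft_force: [-0.5, -0.3, -0.9]
gripper_width: 0.0238
```

```bash
python3 -c "
from h import *;settle(2)"
```

```text
13.4667 [ 0.5222 -0.1491  0.1592] yaw -101.34 [ 0.0103  0.0098 -0.9999] F [-0.02  0.9  -0.94] w 0.0237 q7 -1.7
mm in tool: [  1.2   0.4 -30.9] turn 0.0011
```

{"api": "send_rows", "payload": {"motion": [[[0,0,2,0,0.5]]]}}

```text
time_s: 13.55
tool_pos: [0.5224, -0.1491, 0.1573]
orientation: [-0.634, 0.773, 0.0, 0.007]
ft_force: [-0.3, -0.6, -0.2]
gripper_width: 0.0239
```

```bash
python3 -c "
from h import *;settle(2)"
```

```text
13.65 [ 0.522  -0.1491  0.1569] yaw -101.34 [ 0.0099  0.0099 -0.9999] F [-0.11 -0.64 -1.12] w 0.0238 q7 -1.7
mm in tool: [  1.2   0.2 -33.2] turn 0.001
```

{"api": "send_rows", "payload": {"motion": [[[1,0,1.5,0,0.5]]]}}

```text
time_s: 13.73
tool_pos: [0.522, -0.1499, 0.1555]
orientation: [-0.634, 0.773, 0.001, 0.007]
ft_force: [0.4, -0.1, 1.2]
gripper_width: 0.0244
```

```bash
python3 -c "
from h import *;settle(2)"
```

```text
13.8333 [ 0.5219 -0.1502  0.1553] yaw -101.34 [ 0.0101  0.0098 -0.9999] F [0.59 0.36 0.13] w 0.0235 q7 -1.7
mm in tool: [  0.    0.3 -34.7] turn 0.001
```

{"api": "send_rows", "payload": {"motion": [[[0,0,1.5,0,0.5]]]}}

```text
time_s: 13.92
tool_pos: [0.5221, -0.1502, 0.1541]
orientation: [-0.634, 0.774, 0.0, 0.007]
ft_force: [-0.7, 0.3, 2.5]
gripper_width: 0.0238
```

```bash
python3 -c "
from h import *;settle(2)"
```

```text
14.0167 [ 0.522  -0.1502  0.1538] yaw -101.34 [ 0.0102  0.0098 -0.9999] F [ 0.56 -0.5   1.09] w 0.024 q7 -1.7
mm in tool: [  0.    0.3 -36.2] turn 0.001
```

{"api": "send_rows", "payload": {"motion": [[[0,0,1.5,0,0.5]]]}}

```text
time_s: 14.1
tool_pos: [0.5221, -0.1502, 0.1525]
orientation: [-0.634, 0.774, 0.0, 0.007]
ft_force: [-0.5, 1.0, 3.1]
gripper_width: 0.0237
```

```bash
python3 -c "
from h import *;settle(2)"
```

```text
14.2 [ 0.522  -0.1501  0.1522] yaw -101.35 [ 0.0101  0.0098 -0.9999] F [0.68 0.48 1.74] w 0.0238 q7 -1.7
mm in tool: [  0.1   0.3 -37.9] turn 0.001
```

Contact: the reading rose to about +3 from a −0.8 baseline, which is the splint sliding. I continue in small steps.

{"api": "send_rows", "payload": {"motion": [[[0,0,1,0,0.5]]]}}

```text
time_s: 14.28
tool_pos: [0.5221, -0.1501, 0.1513]
orientation: [-0.634, 0.774, 0.0, 0.007]
ft_force: [0.5, -0.0, 3.8]
gripper_width: 0.0241
```

{"api": "send_rows", "payload": {"motion": [[[0,0,1,0,0.5]]]}}

```text
time_s: 14.37
tool_pos: [0.5222, -0.1502, 0.1503]
orientation: [-0.634, 0.774, 0.0, 0.007]
ft_force: [-0.9, 0.9, 9.6]
gripper_width: 0.0238
```

{"api": "send_rows", "payload": {"motion": [[[0,0,1,0,0.5]]]}}

```text
time_s: 14.45
tool_pos: [0.5225, -0.1502, 0.1496]
orientation: [-0.634, 0.774, 0.0, 0.007]
ft_force: [-2.0, 0.1, 11.4]
gripper_width: 0.0237
```

```bash
python3 -c "
from h import *;to(.5213,-.1505,.19,-101.4);settle(1)
s,i=shot('w12')
crop(i['image'],240,150,160,150,5,'pics/w12c.png')
from bench import bot
S=bot.get_image('side');crop(S['image'],290,180,80,80,8,'pics/s12.png');to(.5213,-.1505,.19,-101.4)"
```

```text
14.45 [ 0.5225 -0.1502  0.1496] yaw -101.35 [ 0.0112  0.0095 -0.9999] F [-1.96  0.08 11.35] w 0.0237 q7 -1.7
mm in tool: [  0.1   0.7 -40.4] turn 0.0009
14.5 [ 0.5225 -0.1502  0.1496] yaw -101.34 [ 0.0111  0.0095 -0.9999] F [-2.4   0.68  9.19] w 0.0239 q7 -1.7
mm in tool: [  0.1   0.7 -40.4] turn 0.001
14.5 [ 0.5225 -0.1502  0.1496] -101.34 [ 0.0111  0.0095 -0.9999] [-2.4   0.68  9.19] 0.023864272377572986
14.6 [ 0.5225 -0.1502  0.1497] yaw -101.34 [ 0.0112  0.0095 -0.9999] F [-2.08  0.79  8.17] w 0.0237 q7 -1.7
mm in tool: [  0.1   0.7 -40.3] turn 0.001
```

View pics/s12.png

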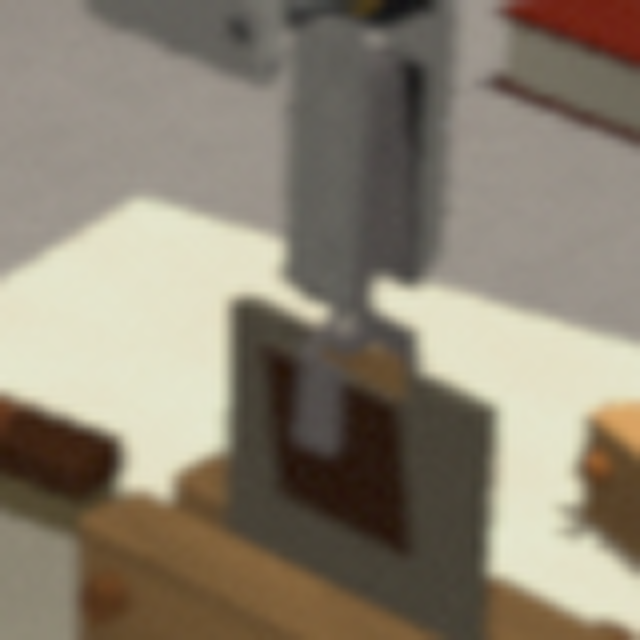

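View pics/w12c.png

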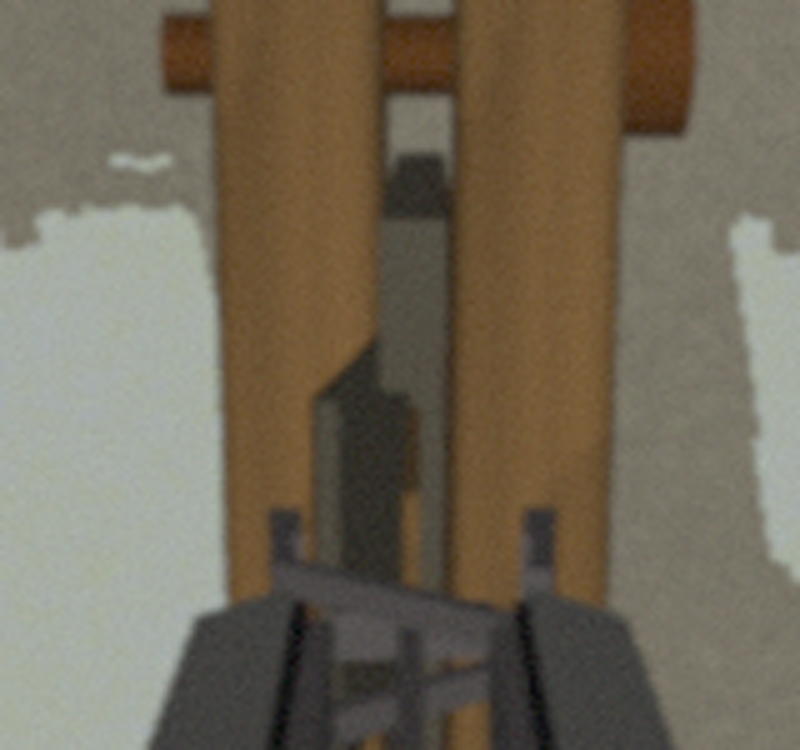

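The force rose from about 4 N to 9–12 N, net of the −0.8 baseline, over 1–2 mm, so the splint is home. The board corners are unmoved at (240,297) and (493,405). The tweezers are centred on the splint (jaws at 285 and 538, splint 411 in the wrist crop). Now I let them close gently while keeping light contact.

{"api": "send_rows", "payload": {"motion": [[[0,0,0.4,0,0.45],[0,0,0.4,0,0.4],[0,0,0.3,0,0.35],[0,0,0.3,0,0.3]]]}}

```text
time_s: 14.93
tool_pos: [0.5239, -0.1504, 0.1499]
orientation: [-0.634, 0.774, -0.001, 0.008]
ft_force: [-0.6, 1.0, 6.9]
gripper_width: 0.0326
```

```bash
python3 -c "
from h import *;to(.5213,-.1505,.19,-101.4)
s,i=shot('w13')
crop(i['image'],240,150,160,150,5,'pics/w13c.png')
from bench import bot
S=bot.get_image('side');crop(S['image'],290,180,80,80,8,'pics/s13.png');to(.5213,-.1505,.19,-101.4)"
```

```text
14.9333 [ 0.5239 -0.1504  0.1499] yaw -101.35 [ 0.0143  0.0085 -0.9999] F [-0.63  0.96  6.94] w 0.0326 q7 -1.7
mm in tool: [  0.2   2.1 -40.1] turn 0.0009
14.9333 [ 0.5239 -0.1504  0.1499] -101.35 [ 0.0143  0.0085 -0.9999] [-0.63  0.96  6.94] 0.03255360523750792
15.0333 [ 0.5239 -0.1504  0.1499] yaw -101.35 [ 0.0143  0.0085 -0.9999] F [-1.14  0.06  8.38] w 0.0328 q7 -1.7
mm in tool: [  0.2   2.1 -40.2] turn 0.0009
```

View pics/s13.png

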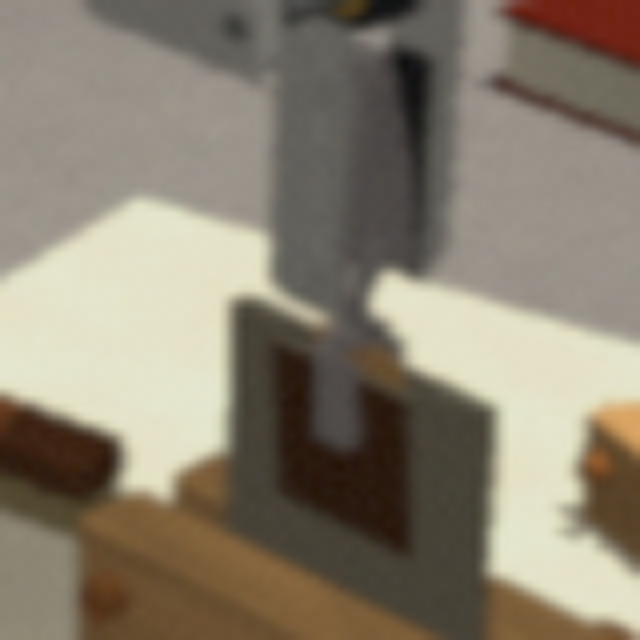

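View pics/w13c.png

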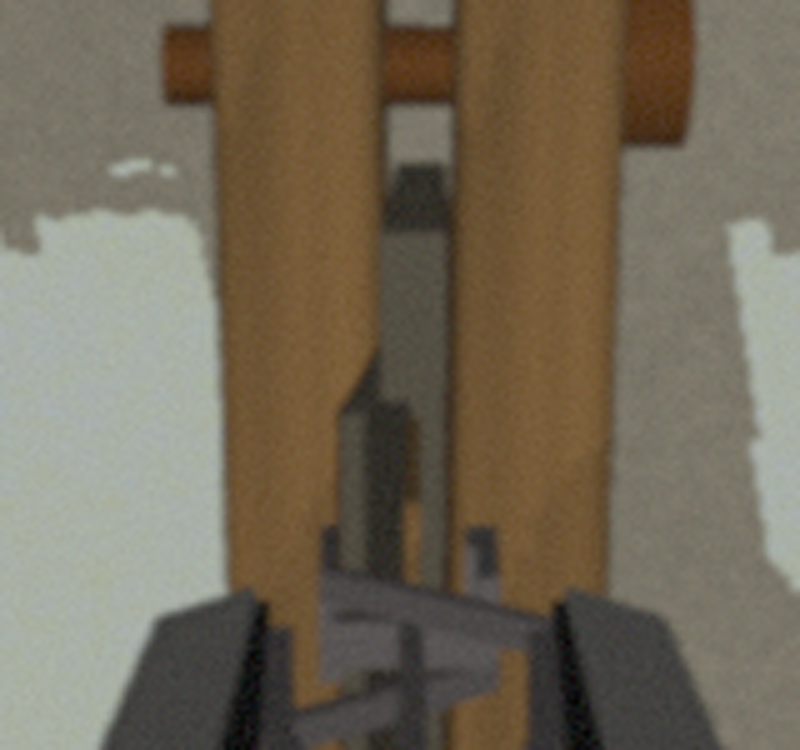

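The jaws are closing and have pushed the flap partly shut (330–495 in the wrist crop). The force is still about 8 N. Continuing.

{"api": "send_rows", "payload": {"motion": [[[0,0.3,0.2,0,0.26],[0,0.3,0.2,0,0.22],[0,0.3,0.2,0,0.18],[0,0.3,0,0,0.14],[0,0,0,0,0.1]]]}}

```text
time_s: 15.45
tool_pos: [0.5233, -0.1502, 0.1495]
orientation: [-0.634, 0.774, -0.002, 0.009]
ft_force: [-0.5, 0.1, 1.1]
gripper_width: 0.0419
```

```bash
python3 -c "
from h import *;to(.5213,-.1505,.19,-101.4)
s,i=shot('w14')
crop(i['image'],240,150,160,150,5,'pics/w14c.png')
from bench import bot
S=bot.get_image('side');crop(S['image'],290,180,80,80,8,'pics/s14.png');to(.5213,-.1505,.19,-101.4)"
```

```text
15.45 [ 0.5233 -0.1502  0.1495] yaw -101.34 [ 0.0156  0.0081 -0.9998] F [-0.45  0.08  1.1 ] w 0.0419 q7 -1.7
mm in tool: [  0.2   1.3 -40.5] turn 0.001
15.45 [ 0.5233 -0.1502  0.1495] -101.34 [ 0.0156  0.0081 -0.9998] [-0.45  0.08  1.1 ] 0.04191207327175888
15.55 [ 0.5233 -0.1502  0.1495] yaw -101.35 [ 0.0156  0.0082 -0.9998] F [0.16 0.6  0.49] w 0.0423 q7 -1.7
mm in tool: [  0.2   1.4 -40.5] turn 0.001
```

View pics/s14.png

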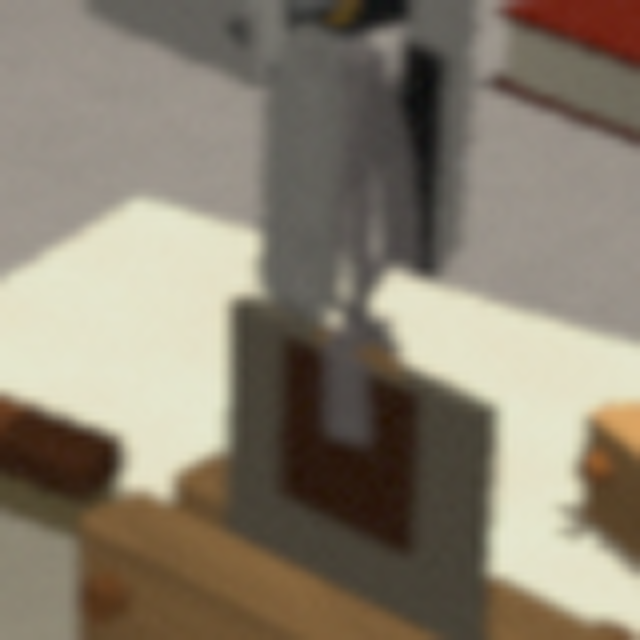

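View pics/w14c.png

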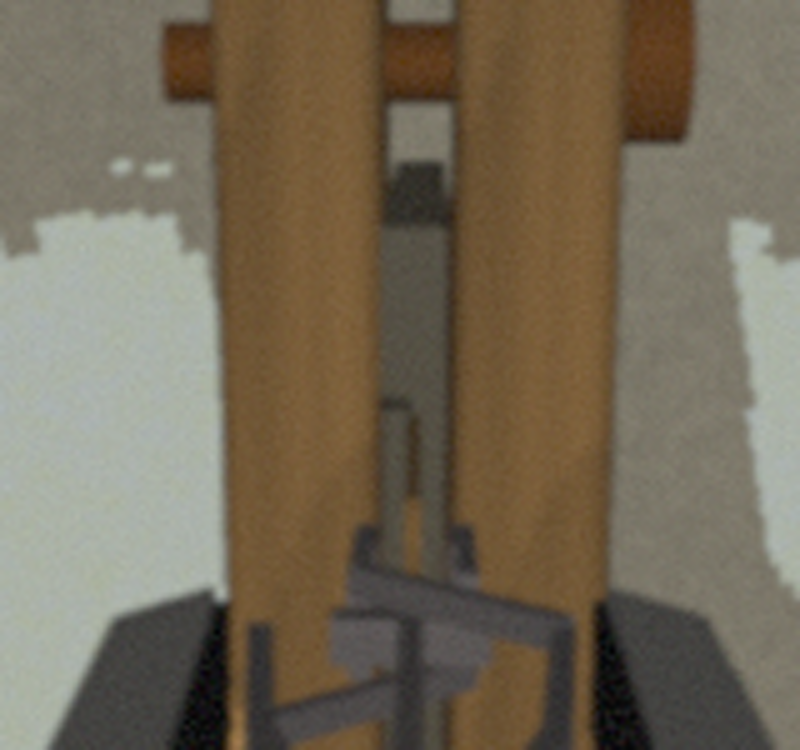

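The jaws are shut on the closed flap (350–475 in the wrist crop), the bar sits over the splint, and the fingers are clear of the bows. I open wide and lift off.

{"api": "send_rows", "payload": {"motion": [[[0,0,0,0,-0.2],[0,0,0,0,-0.6],[0,0,0,0,-1],[0,0,-5,0,-1],[0,0,-10,0,-1]]]}}

```text
time_s: 15.97
tool_pos: [0.5218, -0.15, 0.1633]
orientation: [-0.634, 0.773, -0.0, 0.008]
ft_force: [-0.2, -0.7, -0.4]
gripper_width: 0.0718
```

{"api": "send_rows", "payload": {"motion": [[[0,0,-25,0,-1],[0,0,-35,0,-1],[0,0,-35,0,-1],[0,0,-35,0,-1],[0,0,-20,0,-1]]]}}

```text
time_s: 16.38
tool_pos: [0.5175, -0.1504, 0.3207]
orientation: [-0.634, 0.773, 0.002, 0.007]
ft_force: [0.4, 0.6, 0.2]
gripper_width: 0.0938
```

```bash
python3 -c "
from h import *
s,i=shot('w15')
crop(i['image'],240,90,160,150,5,'pics/w15c.png')
cv2.imwrite('pics/w15.png',i['image'][:,:,::-1])
from bench import bot
S=bot.get_image('side');crop(S['image'],290,170,80,90,8,'pics/s15.png');cv2.imwrite('pics/s15f.png',S['image'][:,:,::-1]);to(.5213,-.1505,.19,-101.4)"
```

```text
16.3833 [ 0.5175 -0.1504  0.3207] -101.26 [ 0.0073  0.0116 -0.9999] [0.35 0.63 0.17] 0.0937561379599681
16.4833 [ 0.5185 -0.1507  0.321 ] yaw -101.27 [ 0.0101  0.0107 -0.9999] F [-0.08  0.   -0.45] w 0.0938 q7 -1.64
mm in tool: [  0.9  -1.7 131. ] turn 0.0022
```

View pics/s15.png

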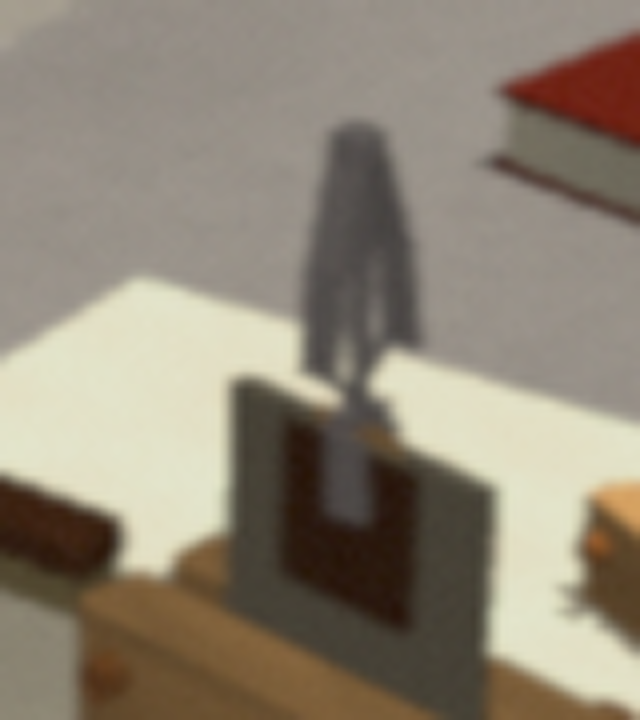

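View pics/w15.png

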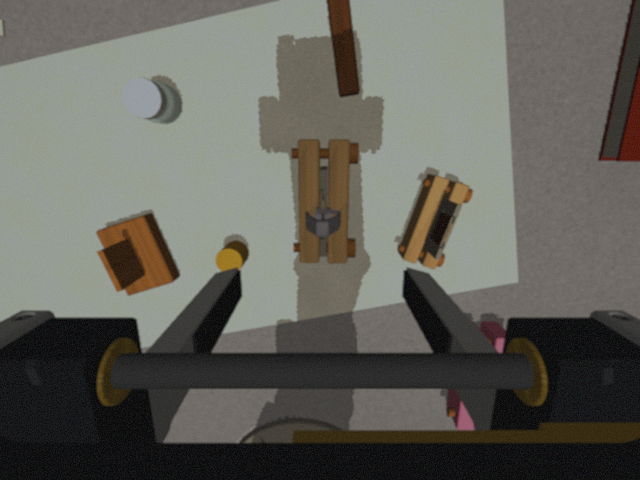

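View pics/s15f.png

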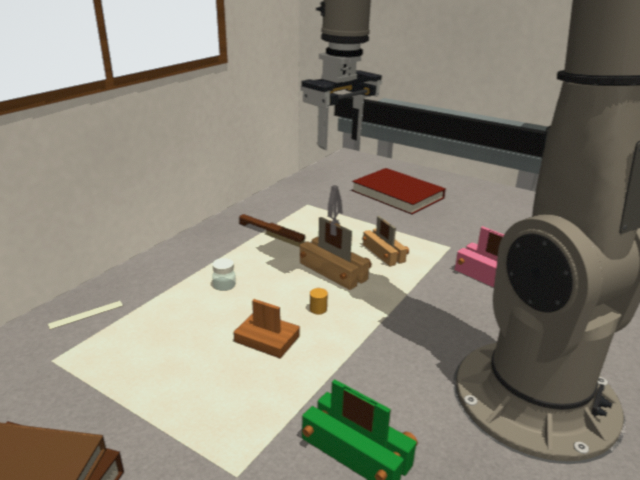

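The side view shows the tweezers standing upright with the tail at (357,125), the flap shut and the bar on the splint. The board corner is still at row 217.1, the same as at the start. The jar, weight and brush are unmoved. Handing in.

```bash
python3 -c "
from bench import bot
print(bot.sign_off())"
```

```text
the job is handed in; nothing more can be done
None
```

The job is handed in at about 16.5 s. I took the tweezers off the stand, set them astride the middle of the flap on the larger wooden press, and pushed the splint down about 4 to 5 mm. I then let the tweezers close and lifted clear.

- **Splint home:** the resistance rose from about 4 N to 9–12 N over 1–2 mm, so the bottom was met. The force settled near 9 N.
- **Peak force:** one step briefly reached about 12 N net, above the 7–10 N sign of being home and close to the 13 N limit. I had sent three 1 mm steps together there, without checking the force between them.
- **Board:** its top corners in the side picture are at the same pixels as before, so no sinking was seen. A pixel is about 2.5 mm, and I could read them to roughly 0.5 mm.
- **Final state in the pictures:** the tweezers stand upright, clamping the closed flap with the stop bar on the splint. The jar, weight and brush look unmoved, and the gripper is clear.
- **Tool tilt:** it drifted to 0.067 rad on the way over. I took it back to about 0.01 rad before lowering, close to its value at the grasp.

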